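# Load a tapered cabinet foot into the drilling jig and cam-clamp it

### The job

Load the tapered cabinet foot into the drilling jig: lay it on the jig's base in front of the bridge and slide it, square end first, under the bridge until it butts against the end stop. Then swing the cam lever right over until it rests at the end of its travel, on the cam's flat, so that the jaw holds the foot tight against the fence, and let go. Leave the untapered blank and the other things on the bench where they lie.

Things in the scene. Friction and masses are not known exactly. Their poses are not given: they have to be found in the camera images.
- leg: tapered cabinet foot: dark wood, 140 mm long, about 0.17 kg, lying on a side. Origin: middle of its length, on its underside (axis 22.5 mm higher); x along it to the square end, z up. Square, 45 x 45 mm, from x = -10 to +70 mm; from there it tapers evenly on all four sides to 28 x 28 mm at x = -70 mm, so that part stays clear of the bench. Centre of mass at about x = +9 mm
- leg_head (a point): centre of the tapered foot's square end face (45 x 45 mm)
- leg_foot (a point): centre of the tapered foot's small end face (28 x 28 mm)
- blank: untapered blank of the same dark wood, 140 x 45 x 45 mm, lying on the bench next to the tapered foot: not for this job. Origin: centre of its underside, x along it
- jig: drilling jig, screwed to the bench. x: the direction in which the foot slides in (away from the robot), z up; origin on the underside of its base, beneath the line of the foot's axis (y = 0) when the foot lies against the fence. Wooden base board 18 mm thick, x -150 to +165, y -180 to +60 mm. With the foot fully home its small end is flush with the bridge's front edge (x = 0)
- jig_stop (a point): where the centre of the foot's square end comes to lie on the end stop's face (jig x = +140, y = 0, z = 40.5 mm); axes as the jig's. The stop is 30 mm tall above the base and spans the channel
- jig_mouth (a point): mouth of the channel (jig x = 0, y = 0, z = 40.5 mm). Light wooden fence, inner face at jig y = +22.5 mm, from x = 0 to the stop, 50 mm tall above the base, with a round nose (radius 12.5 mm) in front of x = 0. Opposite, two posts as tall, inner faces at y = -31 mm (x 0 to 16, round nose of 9 mm radius in front, and 114 to 130 mm), the jaw between them: 53.5 mm wide for the 45 mm foot
- bridge_front (a point): middle of the lower front edge of the aluminium bridge plate over the channel (jig x = 0, y = 0, z = 68 mm: 5 mm above a foot lying on the base). The plate is 12 mm thick, x 0 to 130, y -49 to +47.5 mm
- carriage_front (a point): middle of the lower front edge of the drill guide's carriage block above the bridge (jig x = +10, y = 0, z = 155 mm); the block spans x 10 to 110, y -46 to +46, z 155 to 179 mm, on two columns at x = 60, y = +-37 mm that reach z = 245 mm. It leaves no room for an upright hand close to the bridge
- lever_pivot (a point): the cam lever's pivot, on top of the jig's base (jig x = +80, y = -125, z = 18 mm); the lever swings level about the vertical through it
- lever_knob (a point): centre of the top face of the lever's upright round black knob: 26 mm diameter, 45 mm tall, 95 mm from the pivot, top 103 mm above the bench, bottom 58 mm above it; the lever arm under it is a flat steel bar 12 mm wide
- lever (a joint): angle of the cam lever in rad, growing clockwise seen from above. At 0 it points along the jig's -y. Up to about 0.4 the jaw stays open (11.5 mm short of a foot at the fence), then the cam drives it out, with up to about 8 N at the knob; let go short of the dwell, it may spring back. The flat dwell runs from 1.3 to the end stop at 1.65 (lever back along the jig's -x); there it stays
- jaw: the clamp's dark wooden jaw, 50 mm long, 34 mm tall, on springs (about 4 N per mm): at the dwell it presses the foot against the fence with 10 to 14 N. Its origin lies at jig x = +80, y = 0, z = 0 when open, and moves with it along the jig's y
- block: cork-faced sanding block, 110 x 66 x 36 mm, bystander
- filler: tub of wood filler, 96 mm diameter, 75 mm tall, bystander
- tumbler: dark steel drinking tumbler, 90 mm diameter, 208 mm tall, bystander
- screwdriver: screwdriver with a black handle, lying, bystander
- sandbox: open cardboard box of abrasive sheets, 80 x 140 x 75 mm, bystander
- square: try square lying on the bench, wooden stock 110 mm, steel blade 170 mm, bystander
- clamp: steel bar clamp, 300 mm, lying, bystander; origin at the fixed jaw's end of the bar

How it is judged:
By the outcome, as a careful person would: the job done as asked, in the order asked, and still so for the second after the job is handed in, with the robot touching nothing.
It also fails if it takes over 64 s, if anything falls off the work surface, if the arm or the gripper's body presses on something with over 40 N, if the wrist force passes 120 N, or if a joint passes its speed limit or range.

### The arm

A 6-joint arm with a two-finger parallel gripper is mounted at the origin on the work surface. World frame = base frame: x ahead of the robot, y to its left, z up, the work surface at z = 0. Lengths are in mm, angles in rad, forces in N, time in s.
With the tool pointing down it reaches from about 275 to 750 mm from the base axis. Payload 10.2 kg.
Tool frame: the origin (TCP) lies at the very end of the fingers, on their centre line; the grasp point (between the pads) lies 19 mm behind it; z points along the fingers, y is the direction in which the jaws open and shut (so a half turn about z gives the same grasp; the last joint's range is limited). The gripper opens to 85 mm and grips with 20 to 120 N. Pads are 22 mm wide; open, the fingers measure 114 mm over their backs; the gripper's body (76 mm by 85 mm) begins 54 mm behind the grasp point. The pads swing forward as they close: fully open they stand 13 mm farther back than shut.
Start: joints at [0.947, 0.313, 1.498, -0, 1.331, -0.223], TCP at [204.844, 483.394, 197.294] pointing down, gripper open.
Joint ranges: [-2.94, 2.94], [-0.97, 2.17], [0.19, 2.56], [-1.23, 4.37], [0.02, 3.11], [-2.88, 2.88]. Speed limits (rad/s): [2.39, 2.39, 3.01, 3.14, 3.14, 3.14].

### API

Orientations are given as [roll, pitch, yaw] about the fixed x, y, z axes, in that order (R = Rz(yaw) Ry(pitch) Rx(roll)).
In Python, from bench import status, read_camera, ctrl, look_for, silhouettes gives the robot as it stands. The module is installed in compiled form; this text tells all that it offers.
- The arm moves only by the shell command python3 -m creep 'ROWS' [FORCE]. ROWS is JSON, a list of rows, each a list of 3 entries, a list of its own where there are three numbers: the shift along the tool's x, y, z in cm, then the turn, a rotation vector about the tool's x, y, z in rad, then the opening in per cent of the stroke, from 0 (shut) to 100 (fully open). A call has 1 to 12 rows; each row shifts and turns the commanded pose from where the row before left it, along the tool's axes as they then stand; what a row does not reach is not made up. A row lasts 1/8 s, in which the tool goes at most 62.5 mm and 10.7 degrees, less where a joint would pass 70% of its speed; a pose out of reach is approached as far as the arm can. A call is refused whole if a number of a shift passes 6.25 or a number of a turn 0.188, either way. A call with a gripper value outside its range is refused whole. The fingers move at their own pace and stop on an object; FORCE is the grip in N (left out, the last holds). Time passes only in rows, so rows that do not move let the fingers close. It gives the time, the measured TCP pose, the force and the opening at its end, in the units of the state.
- status.state(): the state, without advancing time (a new reading comes with each control period).
- read_camera(name): name is "scene" or "top" or "wrist"; returns a dict with "image" (480x640x3 uint8, blue, green, red), "depth" (480x640 float32, mm along the optical axis (not along the pixel's ray), 0 where there is no reading), "fx", "fy", "cx", "cy" (pixels), "D" ([k1, k2, p1, p2, k3] as OpenCV has them; the pictures are not rectified), "extrinsics" (4x4, takes a point from world to camera coordinates). Camera axes: x right, y down, z forward; pixel columns grow to the right and rows downward; lengths in mm; the calibration is good to about 2 mm. A picture is of the moment at which its call begins.
- ctrl.close_job(): hands the job in, once; it reports no verdict.
Trained networks look in the newest picture that a camera, given by its name, has taken for a name from the list of things; names that differ only in an ending like _2 or _b are one class to them, and where a whole thing is asked for, a point or a joint stands for the part that bears it (a point fixed in the world has none). Each returns a list of dicts, best first, with "p" (0 to 1); they miss things now and then, are a little off and sometimes report something else, mostly with a low value. They report only what shows in the picture. A call takes as long as a camera call.
- look_for(camera, target): "pixel" ([column, row] in pixels, amid what is visible of it).
- silhouettes(camera, target): "pixels" (480x640 bool, what is visible of it) and "pixel" ([column, row] in pixels, amid what is visible of it).
The state is a dict: "t": time; "joint_positions": joint angles; "joint_velocities": joint speeds; "effort": joint torques, N m; "ee_pos": TCP position; "eef_rot": TCP orientation; "ft_force": force on the tool from outside, world axes, zero at the start; "ft_torque": the same for the moment, N m; "width": opening from 0.0 (shut) to 1.0 (fully open).
Only numpy, scipy, OpenCV 4.12 (cv2) and the standard library are available. Lean on these libraries where they do the work, as an engineer would, in place of code of your own. Each camera call takes 0.05 s, during which the arm holds its last target.

## Working session

There is one attempt and no reset: what is moved stays moved. The work goes in short steps, Python scripts to look and compute and a shell command to move; the robot and the scene stay as the last step left them, time stands still between calls to the robot, and variables do not carry over. Pictures are saved under pics/ and viewed, and the job is handed in when it is done.

```bash
mkdir -p pics; ls; python3 - <<'E'
from bench import status, read_camera, ctrl, look_for, silhouettes
import cv2
print(status.state())
for n in ["scene","top"]:
    c=read_camera(n); cv2.imwrite(f"pics/{n}0.png",c["image"])
    print(n,c["fx"],c["cx"],c["cy"],c["D"],c["extrinsics"].tolist())
    for t in ["leg","blank","jig","leg_head","leg_foot","jig_stop","jig_mouth","bridge_front","carriage_front","lever_pivot","lever_knob","jaw","block","filler","tumbler","sandbox","square","clamp","screwdriver"]:
        try:
            r=look_for(n,t); print(t,[( [round(float(v)) for v in q["pixel"]],round(float(q["p"]),2)) for q in r[:3]])
        except Exception as e: print(t,e)
E
```

```text
pics
{'t': 0.0, 'joint_positions': array([ 9.46625220e-01,  3.13451671e-01,  1.49846300e+00, -9.05629295e-06,
        1.33096640e+00, -2.23406713e-01]), 'joint_velocities': array([ 6.12256564e-04, -1.30301059e-03,  7.34448873e-05,  2.59000916e-04,
       -4.54161383e-04,  1.17033743e-03]), 'effort': array([-2.74046848e-03, -4.12269831e+01, -2.59729600e+01, -4.26827546e-04,
        4.26739192e-03,  2.93781852e-05]), 'ee_pos': array([204.65026386, 483.14245451, 196.72448513]), 'eef_rot': array([-3.14033431e+00, -2.76875635e-04,  2.74083024e+00]), 'ft_force': array([0.73705323, 0.07464783, 0.56191677]), 'ft_torque': array([-0.00617689, -0.00460047, -0.04346698]), 'width': 1.0016202078312175}
scene 591.0734114415789 317.5764771035798 251.29854759346205 [-0.16903794  0.          0.          0.          0.        ] [[-0.8821572631555817, 0.4708211313349082, 0.011226101298794738, 557.7928337510989], [0.31616052403478845, 0.6097069368312008, -0.7268424686422511, -41.415332627077824], [-0.3490574252238471, -0.6376401128132005, -0.6867124583314818, 1727.1923195395477], [0.0, 0.0, 0.0, 1.0]]
le
[... 1040 characters left out ...]
 1162.293410591458], [0.0, 0.0, 0.0, 1.0]]
leg [([168, 312], 0.86)]
blank [([184, 223], 0.9)]
jig [([298, 239], 0.58)]
leg_head [([171, 311], 0.69), ([438, 178], 0.31)]
leg_foot [([171, 313], 0.78), ([300, 243], 0.16)]
jig_stop [([299, 244], 0.87)]
jig_mouth [([298, 247], 0.67), ([170, 311], 0.5)]
bridge_front [([302, 243], 0.95)]
carriage_front [([300, 243], 0.73), ([530, 280], 0.23)]
lever_pivot [([300, 242], 0.9)]
lever_knob []
jaw [([456, 222], 0.58), ([172, 312], 0.56)]
block [([445, 308], 0.62)]
filler [([458, 223], 0.57)]
tumbler [([528, 277], 0.77)]
sandbox [([285, 155], 0.66)]
square [([435, 350], 0.84)]
clamp [([164, 168], 0.96), ([444, 309], 0.24)]
screwdriver [([435, 180], 0.88)]
```

View pics/scene0.png

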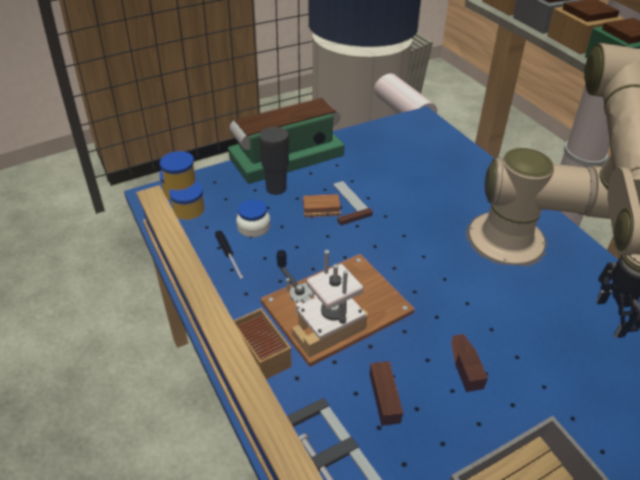

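View pics/top0.png

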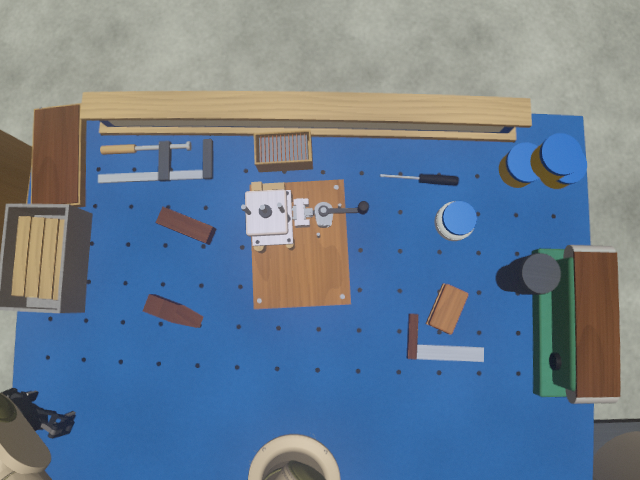

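The top view shows the leg near (172,311), the blank near (186,225), and the jig near (298,243) with its channel along image-up. The lever knob is at (363,208), pointing along the jig's -y. Next I'll measure these.

```bash
cat > h.py <<'E'
from bench import status, read_camera, ctrl, look_for, silhouettes
import cv2, numpy as np
from scipy.spatial.transform import Rotation as Ro
def K(c): return np.array([[c["fx"],0,c["cx"]],[0,c["fy"],c["cy"]],[0,0,1.]])
def world(c,uv,d):
    uv=np.asarray(uv,float).reshape(-1,1,2); n=cv2.undistortPoints(uv,K(c),np.array(c["D"])).reshape(-1,2)
    P=np.c_[n,np.ones(len(n))]*np.asarray(d).reshape(-1,1)
    E=c["extrinsics"]; return (P-E[:3,3])@E[:3,:3]
def atz(c,uv,z):
    a=world(c,uv,np.full(len(np.reshape(uv,(-1,2))),1.)); E=c["extrinsics"]; o=-E[:3,:3].T@E[:3,3]
    r=a-o; return o+r*((z-o[2])/r[:,2:3])
def cloud(c,mask=None):
    m=c["depth"]>0
    if mask is not None: m&=mask
    v,u=np.nonzero(m); return np.c_[u,v],world(c,np.c_[u,v].astype(float),c["depth"][v,u])
def proj(c,P):
    E=c["extrinsics"]; r=cv2.Rodrigues(E[:3,:3])[0]
    return cv2.projectPoints(np.asarray(P,float).reshape(-1,1,3),r,E[:3,3],K(c),np.array(c["D"]))[0].reshape(-1,2)
E
python3 - <<'E'
from h import *
c=read_camera("top"); im=c["image"]
cv2.imwrite("pics/topleg.png",cv2.resize(im[180:350,130:280],None,fx=4.5,fy=3.5*1.0,interpolation=cv2.INTER_CUBIC)[:600])
cv2.imwrite("pics/topjig.png",cv2.resize(im[165:320,235:385],None,fx=3.8,fy=3.8,interpolation=cv2.INTER_CUBIC))
for t in ["leg","blank"]:
    s=silhouettes("top",t)[0]; uv,P=cloud(c,s["pixels"])
    print(t,s["p"],len(P),np.percentile(P[:,2],[5,25,50,75,95]).round(1))
    for lo in (40,):
        Q=P[(P[:,2]>lo)&(P[:,2]<55)]; print(len(Q),cv2.minAreaRect(Q[:,:2].astype(np.float32)),Q.mean(0).round(1))
    r=cv2.minAreaRect(atz(c,uv.astype(float),40)[:,:2].astype(np.float32)); print(cv2.boxPoints(r).round(0).tolist())
uv,P=cloud(c)
# jig board
b=(abs(P[:,2]-18)<4)&(uv[:,0]>235)&(uv[:,0]<370)&(uv[:,1]>165)&(uv[:,1]<320)
r=cv2.minAreaRect(P[b][:,:2].astype(np.float32)); print("board",r,cv2.boxPoints(r).round(0).tolist())
for lo,hi in((72,88),(172,186),(95,108)):
    b=(P[:,2]>lo)&(P[:,2]<hi)&(uv[:,0]>240)&(uv[:,0]<375)&(uv[:,1]>175)&(uv[:,1]<260)
    print(lo,b.sum(),cv2.minAreaRect(P[b][:,:2].astype(np.float32)),np.median(P[b],0))
E
```

```text
leg 0.71 1035 [27.1 39.6 42.7 44.6 47.4]
753 ((400.64044189453125, 307.3700256347656), (135.7344512939453, 45.90199279785156), 71.87408447265625) [404.8 320.   44. ]
[[355.0, 243.0], [402.0, 228.0], [446.0, 365.0], [400.0, 380.0]]
blank 0.68 363 [14.8 19.6 22.2 24.6 27.2]
0 ((0.0, 0.0), (0.0, 0.0), 0.0) [nan nan nan]
[[733.0, -291.0], [735.0, -389.0], [761.0, -389.0], [758.0, -290.0]]
board ((599.194580078125, 4.319915771484375), (352.9739685058594, 241.14578247070312), 4.468343734741211) [[414.0, 111.0], [433.0, -130.0], [785.0, -102.0], [766.0, 138.0]]
72 600 ((615.0103149414062, -11.657318115234375), (276.41790771484375, 151.86941528320312), 76.7195053100586) [585.17064784  38.03681545  79.15732419]
172 1634 ((628.2427368164062, 66.50465393066406), (100.67115783691406, 92.42250061035156), 4.379763603210449) [622.31449934  65.90453361 177.89996245]
95 97 ((651.1570434570312, -68.47929382324219), (25.05944061279297, 189.60708618164062), 7.460117816925049) [ 660.75014266 -150.70686442  101.7124193 ]<stdin>:9: RuntimeWarning: Mean of empty slice.
  ret = um.true_divide(
```

View pics/topleg.png

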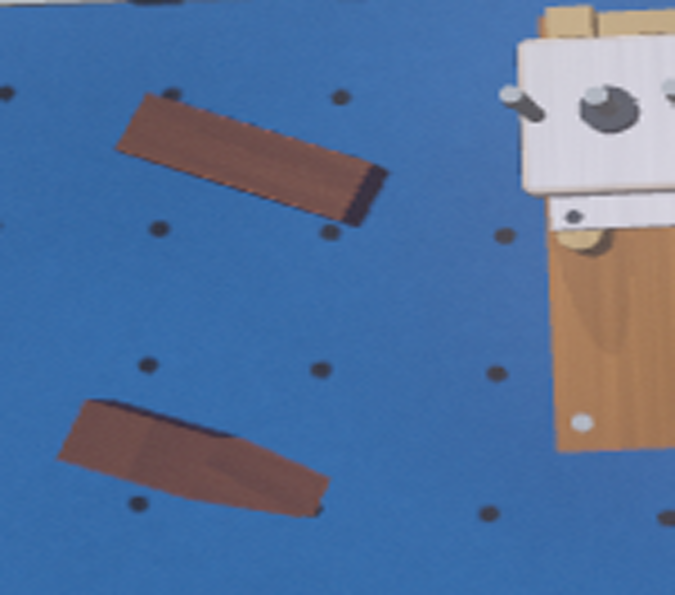

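View pics/topjig.png

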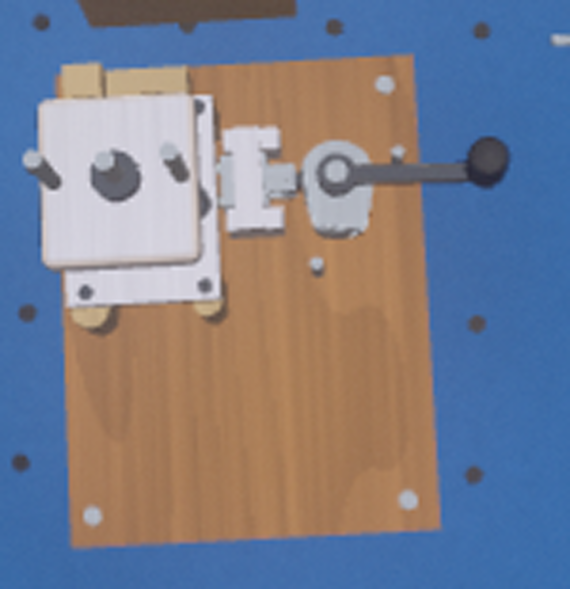

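Measurements so far:
- **Leg:** grasp point about (404,313), head direction at yaw 71.9°.
- **Jig:** origin about (568.4,61.9), yaw 4.4°. The board corners and the carriage agree on this.
- **Lever:** at about 0.

Next is a small planner that prints rows for me to type.

```bash
cat >> h.py <<'E'
JO=np.array([568.4,61.9,0]); JY=np.deg2rad(4.42)
def jw(x,y,z): return JO+Ro.from_euler('z',JY).apply([x,y,z])
def wj(p): return Ro.from_euler('z',-JY).apply(np.asarray(p)-JO)
def pose():
    s=status.state(); return s, s["ee_pos"], Ro.from_euler('xyz',s["eef_rot"])
def down(yaw,tilt=0): return Ro.from_euler('z',yaw)*Ro.from_euler('x',np.pi)*Ro.from_euler('y',tilt)
def plan(goal,Rg,n,p=None,R=None,g=100):
    s,p0,R0=pose(); p=p0 if p is None else p; R=R0 if R is None else R
    d=(np.asarray(goal)-p)/n; rv=(R.inv()*Rg).as_rotvec()/n
    out=[]
    for i in range(n):
        out.append([(R.inv().apply(d)/10).round(2).tolist(),rv.round(3).tolist(),g]); R=R*Ro.from_rotvec(rv)
    print(str(out).replace(" ","")); 
E
python3 - <<'E'
from h import *
plan([403.8,312.9,125],down(np.deg2rad(71.9)),9)
E
```

```text
[[[-2.77,-0.88,0.8],[-0.0,0.0,0.165],100],[[-2.88,-0.41,0.8],[-0.0,0.0,0.165],100],[[-2.91,0.07,0.8],[-0.0,0.0,0.165],100],[[-2.86,0.54,0.8],[-0.0,0.0,0.165],100],[[-2.73,1.01,0.8],[-0.0,0.0,0.165],100],[[-2.53,1.44,0.8],[-0.0,0.0,0.165],100],[[-2.26,1.84,0.8],[-0.0,0.0,0.165],100],[[-1.93,2.18,0.8],[-0.0,0.0,0.165],100],[[-1.54,2.47,0.8],[-0.0,0.0,0.165],100]]
```

```bash
python3 -m creep '[[[-2.77,-0.88,0.8],[0,0,0.165],100],[[-2.88,-0.41,0.8],[0,0,0.165],100],[[-2.91,0.07,0.8],[0,0,0.165],100],[[-2.86,0.54,0.8],[0,0,0.165],100],[[-2.73,1.01,0.8],[0,0,0.165],100],[[-2.53,1.44,0.8],[0,0,0.165],100],[[-2.26,1.84,0.8],[0,0,0.165],100],[[-1.93,2.18,0.8],[0,0,0.165],100],[[-1.54,2.47,0.8],[0,0,0.165],100],[[0,0,0],[0,0,0],100]]'
python3 - <<'E'
from h import *
s,p,R=pose(); print(s["t"],p,s["eef_rot"],s["joint_positions"].round(2))
c=read_camera("wrist"); cv2.imwrite("pics/w1.png",c["image"])
r=silhouettes("wrist","leg"); print([(q["p"],q["pixel"],q["pixels"].sum()) for q in r[:2]])
uv,P=cloud(c,r[0]["pixels"]); Q=P[(P[:,2]>42)&(P[:,2]<49)]
print(len(P),len(Q),np.percentile(P[:,2],[5,50,95]),cv2.minAreaRect(Q[:,:2].astype(np.float32)))
Q=P[P[:,2]>30]; print(cv2.minAreaRect(Q[:,:2].astype(np.float32)))
plan([403.8,312.9,5],down(np.deg2rad(71.9)),5)
E
```

```text
t: 3.4
ee_pos: [404.6, 312.0, 124.8]
eef_rot: [-3.141, 0.001, 1.253]
ft_force: [-0.8, 0.2, 0.1]
width: 1.003
3.4 [404.64342339 312.01718326 124.76085425] [-3.14095378e+00  7.20981260e-04  1.25315242e+00] [ 0.43  0.35  1.64 -0.    1.15  0.74]
[(0.94, [313.8, 219.2], np.int64(10100))]
10064 8140 [37.64572054 44.6442729  45.98805344] ((404.6369323730469, 321.9110107421875), (112.0071029663086, 45.125335693359375), 71.90890502929688)
((400.2664794921875, 308.5325012207031), (140.37876892089844, 45.125335693359375), 71.90890502929688)
[[[-0.01,0.01,2.41],[-0.0,-0.0,0.001],100],[[-0.01,0.0,2.41],[-0.0,-0.0,0.001],100],[[-0.01,0.0,2.41],[-0.0,-0.0,0.001],100],[[-0.01,0.0,2.41],[-0.0,-0.0,0.001],100],[[-0.01,0.0,2.41],[-0.0,-0.0,0.001],100]]
```

View pics/w1.png

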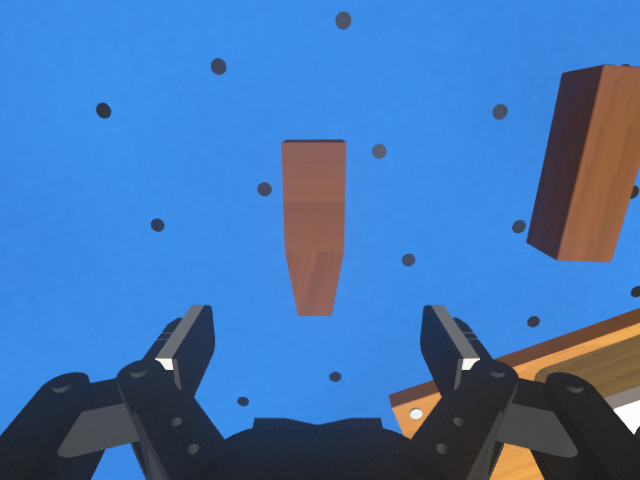

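The wrist view shows the leg with its square end at the top (315,142) and small end at (315,315), and the blank at far right. The yaw agrees, and the centre is 4–5 mm further along the leg. I'll descend with that correction and grip.

```bash
python3 -m creep '[[[0.44,-0.3,2.4],[0,0,0],100],[[0,0,2.4],[0,0,0],100],[[0,0,2.4],[0,0,0],100],[[0,0,2.4],[0,0,0],100],[[0,0,2.4],[0,0,0],100],[[0,0,0],[0,0,0],100],[[0,0,0],[0,0,0],30],[[0,0,0],[0,0,0],30],[[0,0,0],[0,0,0],30],[[0,0,0],[0,0,0],30],[[0,0,0],[0,0,0],30],[[0,0,0],[0,0,0],30]]' 35
python3 - <<'E'
from h import *
s,p,R=pose(); print(s["t"],p,s["eef_rot"],s["width"]*85,s["ft_force"])
E
```

```text
t: 5.0
ee_pos: [402.8, 318.6, 6.6]
eef_rot: [3.141, -0.001, 1.256]
ft_force: [-3.1, -0.3, 6.9]
width: 0.502
5.0 [402.79179874 318.58019095   6.5858335 ] [ 3.14050106e+00 -1.34360501e-03  1.25593964e+00] 42.68288155085701 [-3.08582987 -0.32505632  6.91427314]
```

```bash
python3 - <<'E'
from h import *
s,p,R=pose(); p=p+[0,0,80]
plan(jw(-74,-3,95),down(JY),9,p=p,g=30)
E
```

```text
[[[-2.49,1.89,-0.09],[0.0,-0.0,0.131],30],[[-2.22,2.19,-0.09],[0.0,-0.0,0.131],30],[[-1.91,2.47,-0.09],[0.0,-0.0,0.131],30],[[-1.58,2.69,-0.09],[0.0,-0.0,0.131],30],[[-1.21,2.88,-0.09],[0.0,-0.0,0.131],30],[[-0.82,3.01,-0.09],[0.0,-0.0,0.131],30],[[-0.42,3.09,-0.09],[0.0,-0.0,0.131],30],[[-0.02,3.12,-0.09],[0.0,-0.0,0.131],30],[[0.39,3.1,-0.09],[0.0,-0.0,0.131],30]]
```

```bash
python3 -m creep '[[[0,0,-3],[0,0,0],30],[[0,0,-5],[0,0,0],30],[[-2.49,1.89,-0.09],[0,0,0.131],30],[[-2.22,2.19,-0.09],[0,0,0.131],30],[[-1.91,2.47,-0.09],[0,0,0.131],30],[[-1.58,2.69,-0.09],[0,0,0.131],30],[[-1.21,2.88,-0.09],[0,0,0.131],30],[[-0.82,3.01,-0.09],[0,0,0.131],30],[[-0.42,3.09,-0.09],[0,0,0.131],30],[[-0.02,3.12,-0.09],[0,0,0.131],30],[[0.39,3.1,-0.09],[0,0,0.131],30],[[0,0,0],[0,0,0],30]]'
python3 - <<'E'
from h import *
s,p,R=pose(); print(s["t"],p,wj(p),s["eef_rot"]-np.array([0,0,JY]),s["width"]*85,s["ft_force"])
c=read_camera("wrist"); cv2.imwrite("pics/w2.png",c["image"])
c=read_camera("top"); cv2.imwrite("pics/t2.png",cv2.resize(c["image"][150:350,200:400],None,fx=3,fy=3,interpolation=cv2.INTER_CUBIC))
plan(jw(-74,-3,27),down(JY),4,g=30)
E
```

```text
t: 6.5
ee_pos: [494.9, 51.3, 93.7]
eef_rot: [3.141, -0.001, 0.074]
ft_force: [-0.0, 0.0, -2.3]
width: 0.503
6.5 [494.89689555  51.26395729  93.71576476] [-74.10418826  -4.93974198  93.71576476] [ 3.14131434e+00 -6.65057740e-04 -3.24375388e-03] 42.77800735075654 [-4.13995452e-02  1.36589513e-03 -2.28030196e+00]
[[[0.02,-0.0,1.66],[-0.0,0.0,0.0],30],[[0.02,-0.0,1.66],[-0.0,0.0,0.0],30],[[0.02,-0.0,1.66],[-0.0,0.0,0.0],30],[[0.02,-0.0,1.66],[-0.0,0.0,0.0],30]]
```

View pics/w2.png

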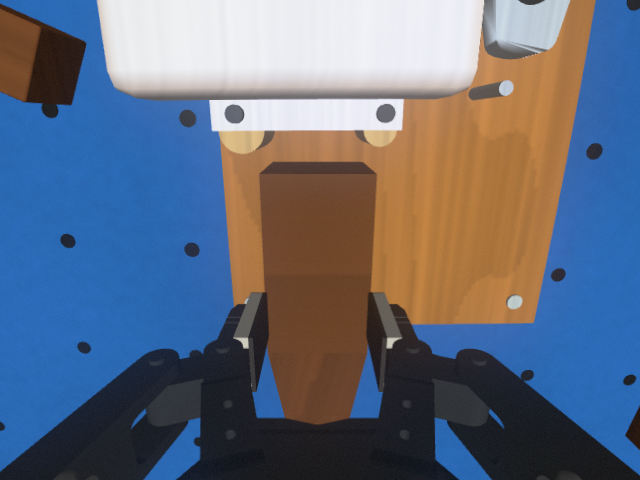

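View pics/t2.png

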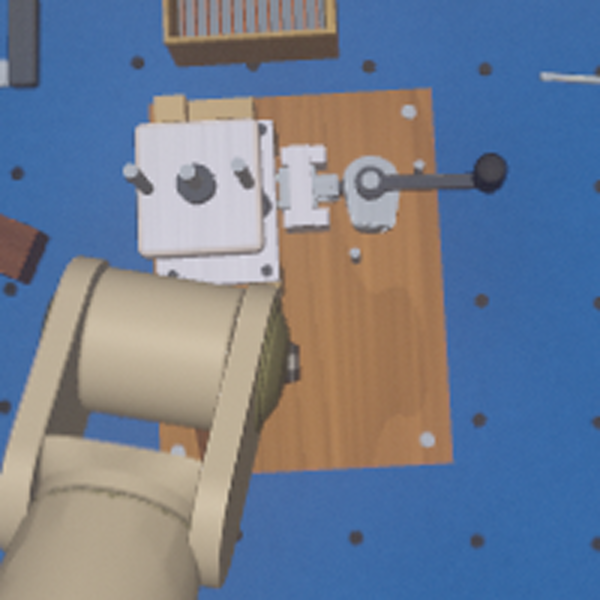

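The leg is gripped squarely in front of the channel, with the noses at (243,140) and (381,137). I'll check the jig pose with the wrist depth.

```bash
python3 - <<'E'
from h import *
c=read_camera("wrist")
uv,P=cloud(c); J=wj(P)
b=(abs(P[:,2]-80)<4)&(uv[:,1]<140)&(uv[:,1]>90)
for a in(0.5,2,98,99.5): print("bridge",np.percentile(J[b],a,0).round(1))
# front-edge slope, per-row left/right
b2=b&(uv[:,0]>215)&(uv[:,0]<400)
f=[]
for u in range(218,398,6):
    k=b2&(uv[:,0]==u)
    if k.any(): q=J[k]; f.append(q[q[:,0].argmin()])
f=np.array(f); print("front edge",np.polyfit(f[:,1],f[:,0],1),np.median(f,0))
b=(abs(P[:,2]-68)<3)&(uv[:,1]>128)&(uv[:,1]<160)
for lo,hi in((215,270),(355,402)):
    k=b&(uv[:,0]>lo)&(uv[:,0]<hi); print("nose",k.sum(),J[k].min(0).round(1),J[k].max(0).round(1))
k=(abs(P[:,2]-18)<3)
print("board",[np.percentile(J[k],a,0).round(1).tolist() for a in(0.3,99.7)])
s=silhouettes("wrist","leg")[0]; k=s["pixels"][uv[:,1],uv[:,0]]&(uv[:,1]<270)
print("leg",s["p"],[np.percentile(J[k],a,0).round(1).tolist() for a in(1,50,99)])
E
```

```text
bridge [  0.4 -47.6  78.3]
bridge [  0.4 -46.2  78.6]
bridge [15.1 46.8 83.6]
bridge [15.2 48.1 83.9]
front edge [-0.00280856  0.38570109] [ 0.39527541  2.8892924  80.03959466]
nose 840 [-12.   23.3  65.2] [-0.3 48.2 70.2]
nose 441 [ -8.6 -47.8  65. ] [ -0.1 -29.9  70.1]
board [[-148.2, -179.0, 16.0], [74.7, 163.2, 20.2]]
leg 0.65 [[-54.7, -25.5, 95.2], [-31.9, -3.6, 131.7], [-15.4, 18.3, 133.1]]
```

The jig frame agrees within 1 mm, and the leg is centred in the channel (-3.6 against -3.5). Lowering now.

```bash
python3 -m creep '[[[0,0,2.2],[0,0,0.002],30],[[0,0,2.2],[0,0,0.001],30],[[0,0,1.7],[0,0,0],30],[[0,0,0.5],[0,0,0],30],[[0,0,0.2],[0,0,0],30],[[0,0,0.1],[0,0,0],30],[[0,0,0],[0,0,0],30]]'
```

```text
t: 7.58
ee_pos: [494.6, 52.8, 24.8]
eef_rot: [3.141, -0.001, 0.074]
ft_force: [0.5, -0.3, -1.0]
width: 0.502
```

```bash
python3 -m creep '[[[0.6,0,0],[0,0,0],30],[[0.9,0,0],[0,0,0],30],[[0.9,0,0],[0,0,0],30],[[0.8,0,0],[0,0,0],30],[[0.2,0,0],[0,0,0],30],[[0,0,0],[0,0,0],30],[[0,0,0],[0,0,0],30]]'
python3 - <<'E'
from h import *
s,p,R=pose(); print(s["t"],wj(p),s["ft_force"])
c=read_camera("wrist"); cv2.imwrite("pics/w3.png",c["image"])
E
```

```text
t: 8.45
ee_pos: [528.8, 55.2, 24.6]
eef_rot: [3.141, -0.001, 0.074]
ft_force: [-1.4, -0.3, 4.9]
width: 0.502
8.45 [-40.00897604  -3.62122495  24.64866347] [-1.35101524 -0.34600135  4.86108193]
```

View pics/w3.png

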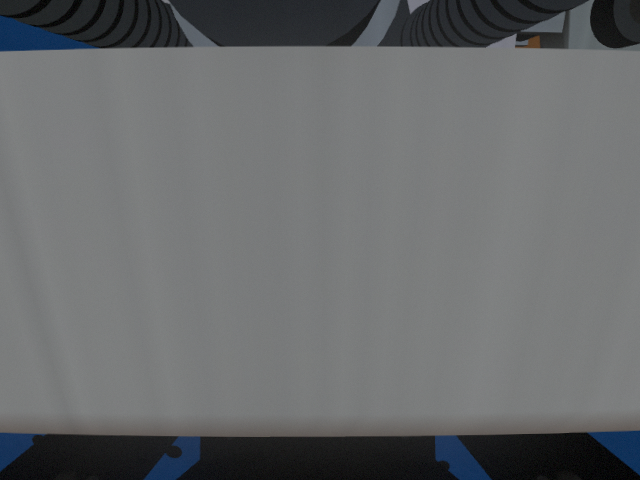

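The leg's head is about 20 mm inside the mouth, and the wrist view is filled by the carriage as expected. I'll open, back off straight along the leg, then tilt and close the fingers to push from behind.

```bash
python3 -m creep '[[[0,0,0],[0,0,0],100],[[0,0,0],[0,0,0],100],[[0,0,0],[0,0,0],100],[[-2,0,-0.1],[0,0,0],100],[[-3.5,0,-0.3],[0,0,0],100],[[-4,0,-0.3],[0,0,0],100],[[-4,0,-0.3],[0,0,0],100],[[-2.5,0,-1],[0,0,0],100],[[0,0,-1],[0,0.1,0],60],[[0,0,0],[0,0.16,0],20],[[0,0,0],[0,0.16,0],0]]'
python3 - <<'E'
from h import *
s,p,R=pose(); print(s["t"],wj(p),R.as_matrix()[:,2],s["ft_force"],s["width"],s["joint_positions"].round(2))
c=read_camera("wrist"); cv2.imwrite("pics/w4.png",c["image"]); E=c["extrinsics"]; print("cam in tool",R.inv().apply(-E[:3,:3].T@E[:3,3]-p))
s=silhouettes("wrist","leg")
uv,P=cloud(c,s[0]["pixels"]); J=wj(P); print("leg",s[0]["p"],[np.percentile(J,a,0).round(1).tolist() for a in(1,50,99)])
c=read_camera("scene"); cv2.imwrite("pics/s4.png",c["image"])
E
```

```text
t: 9.88
ee_pos: [369.2, 45.1, 54.6]
eef_rot: [-3.136, -0.401, 0.076]
ft_force: [1.2, 1.1, 0.8]
width: 0.377
9.875 [-199.88020337   -1.40103234   54.63575737] [ 0.38876793  0.03464975 -0.92068393] [1.15745317 1.11221596 0.84262943] 0.3773862938805423 [-0.33 -0.02  2.42  0.41  0.4   0.81]
cam in tool [ 7.79642577e+01  1.05192961e-01 -1.76957004e+02]
leg 0.73 [[-121.0, -24.4, 31.1], [-83.0, -3.5, 59.8], [-48.2, 17.2, 64.0]]
```

View pics/w4.png

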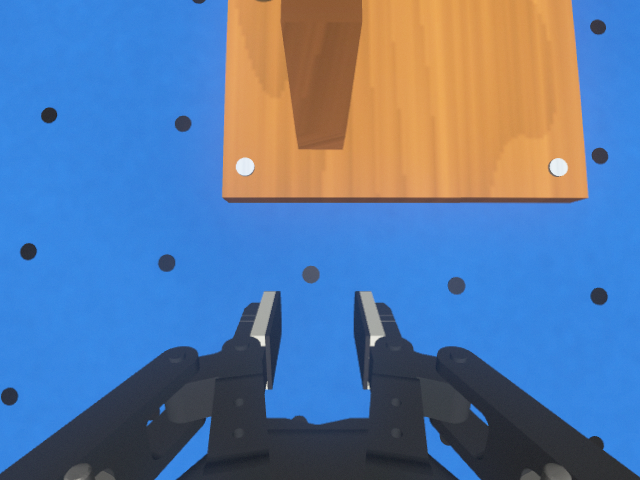

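View pics/s4.png

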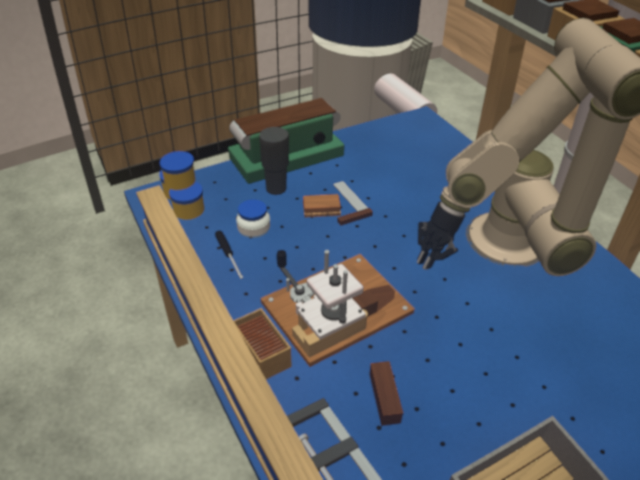

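The leg lies on the base with its small end at jig x ≈ -121 and y ≈ -3.5. The current 23° tilt already clears the carriage and keeps the wrist off its singularity, so I'll keep it. Next I'll close fully, line up behind the small end and push.

```bash
python3 - <<'E'
from h import *
s,p,R=pose(); print(s["eef_rot"])
plan(jw(-145,-3.6,36),down(JY,0.41),4,g=0)
plan(jw(-20,-3.6,36),down(JY,0.41),10,p=jw(-145,-3.6,36),R=down(JY,0.41),g=0)
E
```

```text
[-3.13361655 -0.39403868  0.07326051]
[[[1.11,0.06,0.95],[-0.002,0.004,-0.001],0],[[1.1,0.06,0.95],[-0.002,0.004,-0.001],0],[[1.1,0.06,0.96],[-0.002,0.004,-0.001],0],[[1.09,0.06,0.96],[-0.002,0.004,-0.001],0]]
[[[1.15,0.0,0.5],[0.0,0.0,0.0],0],[[1.15,0.0,0.5],[0.0,0.0,0.0],0],[[1.15,0.0,0.5],[0.0,0.0,0.0],0],[[1.15,0.0,0.5],[0.0,0.0,0.0],0],[[1.15,0.0,0.5],[0.0,0.0,0.0],0],[[1.15,0.0,0.5],[0.0,0.0,0.0],0],[[1.15,0.0,0.5],[0.0,0.0,0.0],0],[[1.15,0.0,0.5],[0.0,0.0,0.0],0],[[1.15,0.0,0.5],[0.0,0.0,0.0],0],[[1.15,0.0,0.5],[0.0,0.0,0.0],0]]
```

```bash
python3 -m creep '[[[0,0,0],[0,0,0],0],[[1.11,0.06,0.95],[-0.002,0.004,0],0],[[1.1,0.06,0.95],[-0.002,0.004,0],0],[[1.1,0.06,0.96],[-0.002,0.004,0],0],[[1.09,0.06,0.96],[-0.002,0.004,0],0],[[0,0,0],[0,0,0],0],[[0,0,0],[0,0,0],0]]'
python3 - <<'E'
from h import *
s,p,R=pose(); print(s["t"],wj(p),s["eef_rot"],s["ft_force"],s["width"],s["joint_positions"].round(2))
c=read_camera("wrist"); cv2.imwrite("pics/w5.png",c["image"])
E
```

```text
t: 10.9
ee_pos: [424.7, 47.5, 36.3]
eef_rot: [3.141, -0.411, 0.076]
ft_force: [-0.9, 0.5, -0.9]
width: -0.002
10.9 [-144.38261034   -3.28251473   36.26742263] [ 3.14125128 -0.41109998  0.07558189] [-0.90783944  0.51757094 -0.92810952] -0.0020759458756972144 [-0.26  0.16  2.3   0.43  0.32  0.85]
```

View pics/w5.png

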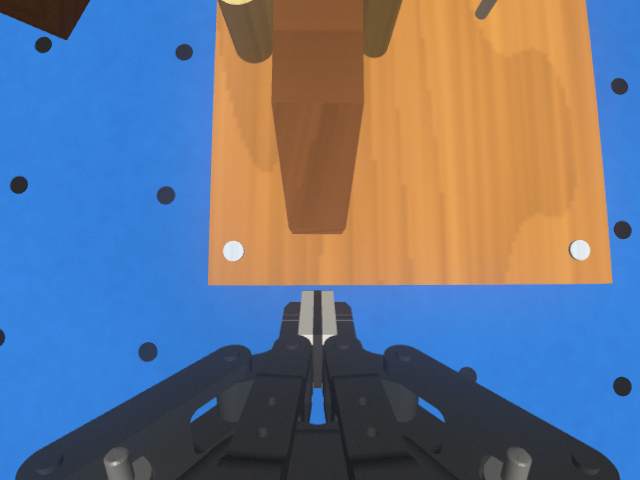

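The closed fingertips (318,295) are lined up behind the small end (318,230), and the leg is straight in the mouth. Pushing.

```bash
python3 -m creep '[[[0.7,0.02,0.3],[0,0,0],0],[[0.4,0,0.17],[0,0,0],0],[[0.6,0,0.26],[0,0,0],0],[[1,0,0.43],[0,0,0],0],[[1.1,0,0.48],[0,0,0],0],[[1.1,0,0.48],[0,0,0],0],[[1.1,0,0.48],[0,0,0],0],[[1.1,0,0.48],[0,0,0],0],[[1.1,0,0.48],[0,0,0],0],[[0.5,0,0.21],[0,0,0],0],[[0,0,0],[0,0,0],0]]'
python3 - <<'E'
from h import *
s,p,R=pose(); print(s["t"],wj(p),s["eef_rot"],s["ft_force"],s["joint_positions"].round(2))
c=read_camera("wrist"); cv2.imwrite("pics/w6.png",c["image"])
E
```

```text
t: 12.32
ee_pos: [519.5, 54.3, 36.4]
eef_rot: [3.141, -0.412, 0.075]
ft_force: [0.0, 0.7, -0.3]
width: -0.0
12.325 [-49.38010763  -3.83970987  36.42928037] [ 3.14095998 -0.41166037  0.07542439] [ 0.0296665   0.651581   -0.32676721] [-0.18  0.33  2.05  0.28  0.37  1.08]
```

View pics/w6.png

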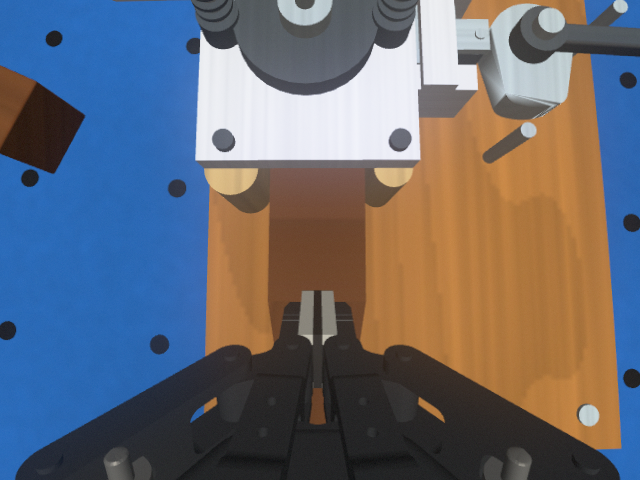

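The leg's taper break now appears beside the fingertips, so I'll check with depth whether the leg really moved.

```bash
python3 - <<'E'
from h import *
c=read_camera("wrist"); uv,P=cloud(c); J=wj(P)
D=c["depth"]
for x in (278,355,318):
  for y in (180,215,240,260,280,300,320,330,340,292,310):
    k=(uv[:,0]==x)&(uv[:,1]==y)
    if k.any(): print(x,y,J[k][0].round(1),c["image"][y,x])
s=silhouettes("wrist","leg")
for q in s[:2]:
    u2,P2=cloud(c,q["pixels"]); J2=wj(P2); print("leg",q["p"],u2[:,1].min(),u2[:,1].max(),[np.percentile(J2,a,0).round(1).tolist() for a in(1,50,99)])
E
python3 -c "
import cv2;i=cv2.imread('pics/w6.png');cv2.imwrite('pics/w6z.png',cv2.resize(i[150:400,200:440],None,fx=2.4*1.3,fy=2.4,interpolation=cv2.INTER_CUBIC))"
```

```text
278 180 [-4.7 14.6 62.9] [ 75  88 121]
278 215 [-21.4  14.4  62.7] [ 53  75 115]
278 240 [-33.3  14.1  64.2] [ 47  70 108]
278 260 [-42.5  14.3  62.3] [ 44  70 112]
278 280 [-51.7  14.1  63.1] [ 48  74 112]
278 300 [-60.9  14.2  61.1] [ 45  71 110]
278 320 [-70.   14.1  61.8] [ 46  71 109]
278 330 [-74.6  14.1  60.9] [ 46  71 110]
278 340 [-70.4   8.9 109.8] [44 48 55]
278 292 [-57.2  14.1  62.6] [ 48  75 115]
278 310 [-65.3  14.   62.7] [ 43  70 107]
355 180 [ -4.5 -22.   62.3] [ 73  84 119]
355 215 [-21.6 -21.6  63.4] [ 54  77 117]
355 240 [-33.1 -21.7  61.2] [ 45  71 110]
355 260 [-42.5 -21.4  62.9] [ 48  73 113]
355 280 [-51.7 -21.3  63.3] [ 45  73 113]
355 300 [-60.8 -21.1  64. ] [ 44  71 112]
355 320 [-70.1 -21.3  61.2] [ 46  72 111]
355 330 [-74.5 -21.2  61.8] [47 63 93]
355 340 [-70.2 -16.1 111.3] [37 41 49]
355 292 [-57.2 -21.3  62.3] [ 47  74 115]
355 310 [-65.5 -21.3  61.9] [ 45  72 110]
318 180 [-4.5 -4.4 62.1] [ 76  85 119]
318 215 [-21.4  -4.3  62.3] [ 55  77 115]
318 240 [-33.2  -4.3  62.7] [ 43  68 107]
318 260 [-42.5  -4.3  62.8] [ 46  70 109]
318 280 [-51.7  -4.3  62.6] [ 46  69 109]
318 300 [-59.4  -4.2  83.3] [36 41 51]
318 320 [-65.3  -4.2  99.1] [36 42 48]
318 330 [-68.3  -4.2 102.8] [39 43 49]
318 340 [-71.3  -4.1 105.1] [52 55 63]
318 292 [-56.4  -4.2  78. ] [36 43 53]
318 310 [-62.6  -4.2  91.3] [40 45 52]
leg 0.98 166 422 [[-113.4, -25.9, 55.4], [-32.8, -3.9, 62.9], [1.0, 18.1, 64.5]]
```

View pics/w6z.png

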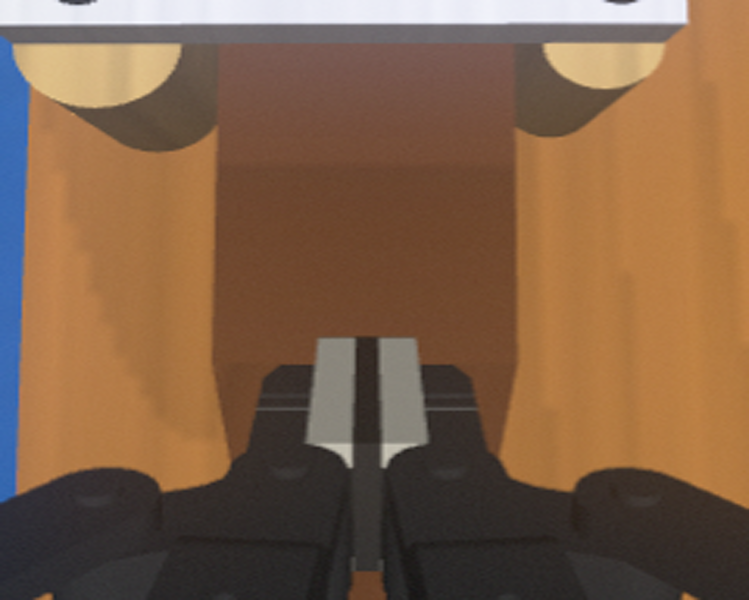

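```bash
python3 - <<'E'
from h import *
s,p,R=pose(); c=read_camera("wrist"); print(c["fx"],p, s["ft_force"])
for t in ((11,0,0),(11,0,-41),(-11,0,0),(11,0,-19),(0,0,-60)):
    print(t,proj(c,p+R.apply(t)).round(0))
c2=read_camera("scene"); im=c2["image"].copy()
for t in ((0,0,0),(0,0,-41)):
    q=proj(c2,p+R.apply(t))[0]; print(q); cv2.circle(im,(int(q[0]),int(q[1])),1,(0,255,0),-1)
cv2.imwrite("pics/s6.png",cv2.resize(im[230:370,240:440],None,fx=4,fy=4,interpolation=cv2.INTER_CUBIC))
E
```

```text
360.43906377985127 [519.00495451  54.23973328  36.45408133] [-0.99071454 -0.99285617 -0.34312181]
(11, 0, 0) [[317. 256.]]
(11, 0, -41) [[317. 291.]]
(-11, 0, 0) [[317. 294.]]
(11, 0, -19) [[317. 270.]]
(0, 0, -60) [[317. 340.]]
[367.51423074 302.56599604]
[373.92318852 289.89886782]
```

View pics/s6.png

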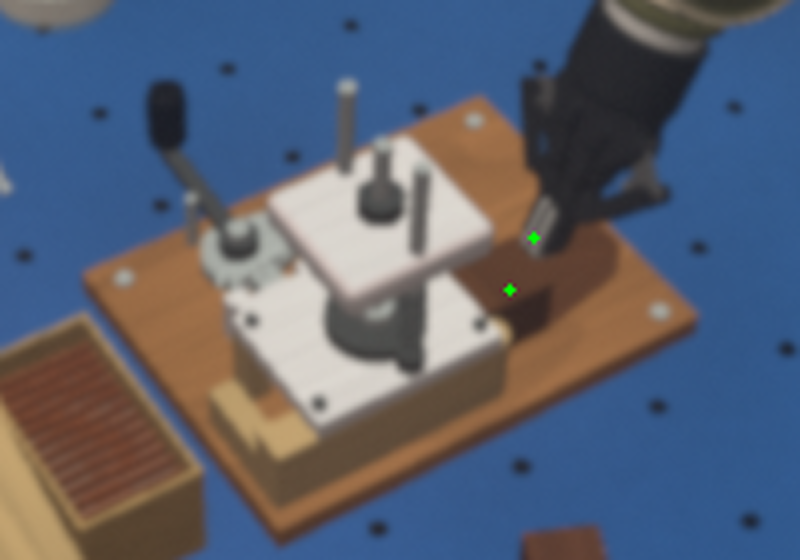

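```bash
python3 - <<'E'
from h import *
s,p,R=pose(); c=read_camera("scene"); uv,P=cloud(c); T=R.inv().apply(P-p)
k=(abs(T[:,1])<60)&(abs(T[:,0])<45)&(T[:,2]>-130)&(T[:,2]<20)
J=wj(P)
k2=k&(uv[:,0]>362)&(uv[:,0]<384)&(uv[:,1]>280)&(uv[:,1]<305)
for v in range(282,304,2):
    print(v,[ (u,T[(uv[:,0]==u)&(uv[:,1]==v)][0].round(0).tolist(),J[(uv[:,0]==u)&(uv[:,1]==v)][0,2].round(0)) for u in (368,372,376,380) if ((uv[:,0]==u)&(uv[:,1]==v)).any()])
c=read_camera("wrist"); uv,P=cloud(c); T=R.inv().apply(P-p)
for u in (310,325):
  for v in range(284,400,8):
    k=(uv[:,0]==u)&(uv[:,1]==v)
    if k.any(): print(u,v,T[k][0].round(1))
print(s["width"])
E
```

```text
282 [(368, [-57.0, 71.0, -5.0], np.float64(18.0)), (372, [-62.0, 63.0, -11.0], np.float64(22.0)), (376, [10.0, -3.0, -69.0], np.float64(104.0)), (380, [11.0, -14.0, -78.0], np.float64(112.0))]
284 [(368, [-54.0, 66.0, -3.0], np.float64(17.0)), (372, [3.0, 11.0, -51.0], np.float64(85.0)), (376, [13.0, -8.0, -67.0], np.float64(103.0)), (380, [6.0, -13.0, -70.0], np.float64(103.0))]
286 [(368, [-48.0, 58.0, -2.0], np.float64(19.0)), (372, [9.0, 4.0, -51.0], np.float64(87.0)), (376, [5.0, -4.0, -57.0], np.float64(91.0)), (380, [5.0, -15.0, -66.0], np.float64(99.0))]
288 [(368, [-42.0, 50.0, -3.0], np.float64(22.0)), (372, [13.0, -2.0, -50.0], np.float64(87.0)), (376, [7.0, -8.0, -54.0], np.float64(89.0)), (380, [7.0, -19.0, -63.0], np.float64(97.0))]
290 [(368, [-1.0, 17.0, -27.0], np.float64(61.0)), (372, [11.0, -3.0, -44.0], np.float64(81.0)), (376, [8.0, -12.0, -51.0], np.float64(86.0)), (380, [5.0, -20.0, -57.0], np.float64(91.0))]
292 [(368, [6.0, 9.0, -28.0], np.float64(65.0)), (372, [13.0, -7.0, -41.0], np.float64(80.0)), (376, [7.0, -14.0, -46.0], np.float64(82.0)), (380, [-4.0, 
[... 1152 characters left out ...]
66.2]
310 332 [ 10.2  -2.3 -70.5]
310 340 [  8.2  -2.3 -72.3]
310 348 [ 10.9  -2.1 -80.7]
310 356 [ 10.3  -2.  -83.9]
310 364 [  6.8  -2.1 -83.1]
310 372 [  2.   -2.2 -80.8]
310 380 [ -0.9  -2.2 -81.1]
310 388 [ -3.6  -2.2 -81.6]
310 396 [ -7.   -2.2 -81.4]
325 284 [  7.    3.7 -25.6]
325 292 [ 10.2   3.4 -40.1]
325 300 [  9.7   3.3 -46.3]
325 308 [ 10.4   3.1 -54.2]
325 316 [  9.7   3.  -58.9]
325 324 [ 10.4   2.9 -65.7]
325 332 [ 10.6   2.8 -71.1]
325 340 [  8.3   2.8 -72.3]
325 348 [ 11.8   2.6 -81.9]
325 356 [  9.6   2.5 -82.9]
325 364 [  7.3   2.5 -83.7]
325 372 [  2.9   2.6 -82. ]
325 380 [ -0.2   2.6 -81.9]
325 388 [ -3.3   2.7 -81.9]
325 396 [ -6.6   2.7 -81.9]
-0.0023571936792531117
```

Both cameras put the real fingertips about 40 mm short of the reported TCP. They passed over the leg, which hasn't moved, so the earlier grip must have held only its top few mm. I'll map the real gripper shape in the tool frame and check which tilts the arm can reach.

```bash
cat > kin.py <<'E'
from h import *
from scipy.optimize import least_squares
def fk(q,w):
    h,a2,a3,L,d,e=w
    A=Ro.from_euler('z',q[0])*Ro.from_euler('y',q[1]); B=A*Ro.from_euler('y',q[2])
    T=B*Ro.from_euler('z',q[3])*Ro.from_euler('y',q[4])
    p=np.array([0,0,h])+A.apply([0,d,a2])+B.apply([e,0,a3])+T.apply([0,0,L])
    return p,T*Ro.from_euler('z',q[5])
D=[([.9466,.3135,1.4985,0,1.331,-.2234],(204.84,483.39,197.29)),([.43,.35,1.64,0,1.15,.74],(404.6,312.0,124.8)),([-.33,-.02,2.42,.41,.4,.81],(369.2,45.1,54.6)),([-.26,.16,2.3,.43,.32,.85],(424.7,47.5,36.3)),([-.18,.33,2.05,.28,.37,1.08],(519.5,54.3,36.4))]
s=status.state(); D.append((s["joint_positions"],s["ee_pos"]))
W=least_squares(lambda w:np.concatenate([fk(q,w)[0]-np.array(p) for q,p in D]+[[.01*(w[5])]]),[300,400,400,300,100,0]).x
lo=np.array([-2.94,-.97,.19,-1.23,.02,-2.88]);hi=np.array([2.94,2.17,2.56,4.37,3.11,2.88])
def off():
    s=status.state(); p,R=fk(s["joint_positions"],W); return R.inv()*Ro.from_euler('xyz',s["eef_rot"])
def ik(p,R,q0,C):
    def f(q):
        a,b=fk(q,W); return np.r_[(a-p)/10,(R.inv()*(b*C)).as_rotvec()*10]
    r=least_squares(f,np.clip(q0,lo+1e-3,hi-1e-3),bounds=(lo,hi)); return r.x,np.abs(r.fun).max()
E
python3 - <<'E'
from kin import *
print(W.round(1),[np.round(fk(q,W)[0]-np.array(p),1).tolist() for q,p in D])
C=off(); print(C.as_euler('xyz').round(3))
s=status.state(); q=s["joint_positions"]
for tilt in (.41,.5,.6,.7,.8):
    for (x,z) in((-49,36),(-49,10),(-120,0),(-145,0),(7,5),(7,-5)):
        r=ik(jw(x,-3.6,z),down(JY,tilt),q,C); print(tilt,x,z,r[0].round(2),round(r[1],2))
c=read_camera("wrist"); p=s["ee_pos"]; R=Ro.from_euler('xyz',s["eef_rot"])
uv,P=cloud(c); T=R.inv().apply(P-p)
k=(uv[:,1]>285)&(T[:,2]<-35)
for z in range(-160,-35,8):
    m=k&(T[:,2]>=z)&(T[:,2]<z+8)
    if m.any(): print(z,m.sum(),np.percentile(T[m],[1,99],0).round(0)[:,:2].tolist())
E
```

```text
[216.2 436.9 400.4 296.5 116.   45.1] [[0.5, 0.2, -1.5], [-0.6, 0.9, 1.1], [0.1, -0.3, -0.3], [0.1, -0.2, -0.2], [-0.1, -0.8, 1.0], [-0.2, 0.5, 0.0]]
[0.    0.    1.571]
0.41 -49 36 [-0.18  0.34  2.04  0.28  0.38  1.08] 0.0
0.41 -49 10 [-0.18  0.39  2.06  0.34  0.31  1.01] 0.0
0.41 -120 0 [-0.24  0.31  2.26  0.6   0.22  0.7 ] 0.0
0.41 -145 0 [-0.26  0.27  2.33  0.7   0.21  0.57] 0.0
0.41 7 5 [-0.15  0.49  1.9   0.26  0.36  1.13] 0.0
0.41 7 -5 [-0.15  0.51  1.91  0.27  0.33  1.11] 0.0
0.5 -49 36 [-0.2   0.32  2.12  0.54  0.25  0.81] 0.0
0.5 -49 10 [-0.2   0.39  2.13  0.74  0.19  0.6 ] 0.0
0.5 -120 0 [-0.26  0.31  2.33  1.39  0.16 -0.12] 0.0
0.5 -145 0 [-0.29  0.27  2.4   1.55  0.17 -0.31] 0.0
0.5 7 5 [-0.16  0.48  1.97  0.52  0.23  0.85] 0.0
0.5 7 -5 [-0.16  0.5   1.98  0.58  0.21  0.79] 0.0
0.6 -49 36 [-0.22  0.32  2.19  1.28  0.17  0.05] 0.0
0.6 -49 10 [-0.22  0.39  2.2   1.77  0.17 -0.44] 0.0
0.6 -120 0 [-0.29  0.33  2.4   2.21  0.26 -0.97] 0.0
0.6 -145 0 [-0.33  0.3   2.47  2.25  0.29 -1.04] 0.0
0.6 7 5 [-0.17  0.48  2.05  1.39  0.14 -0.03] 0.0
0.6 7 -5 [-0.17  0.5   2.05  1.58  0
[... 450 characters left out ...]
7  0.45  2.53  2.61  0.66 -1.46] 0.0
0.8 -145 0 [-0.38  0.39  2.56  2.57  0.57 -1.42] 0.59
0.8 7 5 [-0.21  0.53  2.18  2.6   0.4  -1.26] 0.0
0.8 7 -5 [-0.21  0.56  2.18  2.63  0.42 -1.3 ] 0.0
-136 1872 [[17.0, -18.0], [20.0, 19.0]]
-128 11033 [[6.0, -60.0], [19.0, 60.0]]
-120 12315 [[2.0, -57.0], [17.0, 58.0]]
-112 11391 [[-9.0, -51.0], [17.0, 52.0]]
-104 6065 [[-10.0, -46.0], [17.0, 46.0]]
-96 7589 [[-9.0, -38.0], [12.0, 39.0]]
-88 4085 [[-10.0, -34.0], [13.0, 34.0]]
-80 1197 [[-10.0, -24.0], [13.0, 25.0]]
-72 943 [[-11.0, -13.0], [11.0, 13.0]]
-64 811 [[5.0, -13.0], [11.0, 14.0]]
-56 683 [[5.0, -13.0], [11.0, 14.0]]
-48 950 [[-56.0, -12.0], [11.0, 13.0]]
-40 79 [[-44.0, -6.0], [10.0, 7.0]]
```

The kinematic fit explains it: the whole gripper sits about 41 mm behind the reported TCP along tool z. From here I'll use the real tip, which is the reported TCP minus 41 mm along tool z. Backing off over the leg, then lowering behind it.

```bash
python3 -m creep '[[[-2.3,0,-1.4],[0,0,0],0],[[-2.4,0,-1.02],[0,0,0],0],[[-2.4,0,-1.02],[0,0,0],0],[[-0.5,0,1],[0,0,0],0],[[-0.5,0,1.2],[0,0,0],0],[[-0.5,0,1.2],[0,0,0],0],[[-0.2,0,0.45],[0,0,0],0],[[0,0,0],[0,0,0],0]]'
python3 - <<'E'
from h import *
s,p,R=pose(); print(s["t"],wj(p),s["eef_rot"],s["ft_force"],s["joint_positions"].round(2)); print("tip corner",wj(p+R.apply([10,0,-41])),"low",wj(p+R.apply([-11,0,-41])))
c=read_camera("wrist"); cv2.imwrite("pics/w7.png",c["image"])
q=silhouettes("wrist","leg")[0]; uv,P=cloud(c,q["pixels"]);J=wj(P); print(q["p"],[np.percentile(J,a,0).round(1).tolist() for a in(.5,50,99)])
E
```

```text
t: 13.72
ee_pos: [440.4, 48.3, -2.7]
eef_rot: [3.141, -0.411, 0.075]
ft_force: [-0.5, 0.4, 0.6]
width: 0.002
13.725 [-128.68145014   -3.72941299   -2.657445  ] [ 3.14117092 -0.41121569  0.07503888] [-0.4571457   0.4170008   0.55160228] [-0.24  0.3   2.29  0.66  0.2   0.63]
tip corner [-135.90372332   -3.69692121   38.9218493 ] low [-155.15302746   -3.65640769   30.527646  ]
0.78 [[-120.8, -25.5, 48.2], [-68.4, -3.4, 61.8], [-23.4, 17.9, 64.2]]
```

View pics/w7.png

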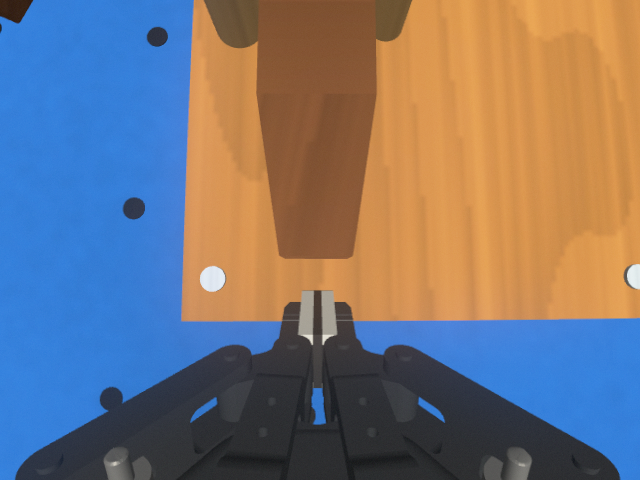

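```bash
python3 - <<'E'
from h import *
plan(jw(-9,-3.7,-1.5),down(JY,.5),10,g=0)
E
```

```text
[[[1.1,-0.0,0.47],[0.0,0.009,-0.0],0],[[1.09,-0.0,0.48],[0.0,0.009,-0.0],0],[[1.09,-0.0,0.49],[0.0,0.009,-0.0],0],[[1.08,-0.0,0.5],[0.0,0.009,-0.0],0],[[1.08,-0.0,0.51],[0.0,0.009,-0.0],0],[[1.07,-0.0,0.52],[0.0,0.009,-0.0],0],[[1.07,-0.0,0.53],[0.0,0.009,-0.0],0],[[1.07,-0.0,0.54],[0.0,0.009,-0.0],0],[[1.06,-0.0,0.55],[0.0,0.009,-0.0],0],[[1.06,-0.0,0.56],[0.0,0.009,-0.0],0]]
```

```bash
python3 -m creep '[[[0.9,0,0.39],[0,0.009,0],0],[[0.5,0,0.22],[0,0.003,0],0],[[0.8,0,0.36],[0,0.006,0],0],[[1.08,0,0.5],[0,0.009,0],0],[[1.08,0,0.51],[0,0.009,0],0],[[1.07,0,0.52],[0,0.009,0],0],[[1.07,0,0.53],[0,0.009,0],0],[[0.6,0,0.3],[0,0.005,0],0],[[0,0,0],[0,0,0],0]]'
python3 - <<'E'
from h import *
s,p,R=pose(); print(s["t"],wj(p),s["eef_rot"],s["ft_force"],s["joint_positions"].round(2)); print("tip corner",wj(p+R.apply([10,0,-41])))
c=read_camera("wrist"); cv2.imwrite("pics/w8.png",c["image"])
q=silhouettes("wrist","leg")[0]; uv,P=cloud(c,q["pixels"]);J=wj(P); print(q["p"],[np.percentile(J,a,0).round(1).tolist() for a in(.5,50,99)])
E
```

```text
t: 14.95
ee_pos: [519.1, 54.1, -2.5]
eef_rot: [3.141, -0.471, 0.075]
ft_force: [-1.1, -0.3, -0.4]
width: 0.002
14.95 [-49.71771951  -3.94708023  -2.54598225] [ 3.14076593 -0.47111824  0.07541922] [-1.07566009 -0.26013852 -0.39275737] [-0.19  0.41  2.12  0.66  0.19  0.69]
tip corner [-59.41622974  -3.89646093  38.52634831]
0.92 [[-56.8, -23.7, 38.4], [-24.1, -3.2, 59.1], [2.2, 16.9, 63.4]]
```

View pics/w8.png

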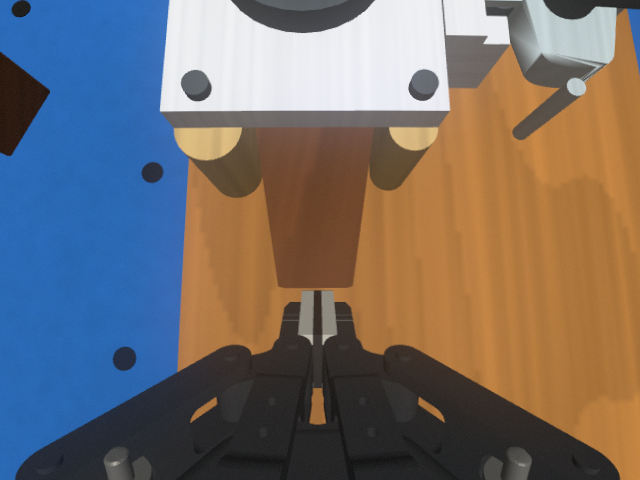

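The leg slides in straight, with its small end at x ≈ -58 right at the tip (315,287). Continuing, slower near the stop.

```bash
python3 -m creep '[[[0.7,0,0.36],[0,0.004,0],0],[[1,0,0.53],[0,0.008,0],0],[[1,0,0.53],[0,0.008,0],0],[[0.9,0,0.48],[0,0.006,0],0],[[0.6,0,0.33],[0,0.004,0],0],[[0.35,0,0.19],[0,0,0],0],[[0.1,0,0.05],[0,0,0],0],[[0,0,0],[0,0,0],0]]'
python3 - <<'E'
from h import *
s,p,R=pose(); print(s["t"],wj(p),s["eef_rot"],s["ft_force"],s["joint_positions"].round(2)); print("tip corner",wj(p+R.apply([10,0,-41])))
E
```

```text
t: 16.05
ee_pos: [571.3, 58.1, -2.7]
eef_rot: [3.141, -0.501, 0.075]
ft_force: [-0.5, -0.2, -0.1]
width: -0.001
16.05 [ 2.5976102  -4.02809562 -2.6733099 ] [ 3.14082944 -0.50096828  0.07532179] [-0.47085836 -0.1693792  -0.14808268] [-0.16  0.49  1.99  0.58  0.2   0.79]
tip corner [-8.32240697 -3.97691002 38.09126547]
```

```bash
python3 -m creep '[[[0.26,0,0.14],[0,0,0],0],[[0.26,0,0.14],[0,0,0],0],[[0.13,0,0.07],[0,0,0],0],[[0,0,0],[0,0,0],0]]'; python3 -m creep '[[[0.13,0,0.07],[0,0,0],0],[[0.09,0,0.05],[0,0,0],0],[[0,0,0],[0,0,0],0]]';  python3 - <<'E'
from h import *
s,p,R=pose(); print(s["ft_force"]); print("tip corner",wj(p+R.apply([10,0,-41])))
E
```

```text
t: 16.55
ee_pos: [578.1, 58.8, -2.9]
eef_rot: [3.141, -0.5, 0.075]
ft_force: [-5.2, -1.3, 3.0]
width: -0.002
t: 16.92
ee_pos: [578.2, 59.2, -3.9]
eef_rot: [-3.14, -0.495, 0.075]
ft_force: [-23.5, -6.3, 13.6]
width: -0.004
[-23.51818755  -6.3066404   13.59734752]
tip corner [-1.09331077 -3.48775057 36.96907542]
```

The push force rose to about 23 N with no further motion, so the foot butts against the stop. Backing off to check.

```bash
python3 -m creep '[[[-0.5,0,-0.27],[0,0,0],0],[[-2.6,0,-1.4],[0,0,0],0],[[-2.6,0,-1.6],[0,0,0],0],[[-2,0,-1.2],[0,0,0],0],[[0,0,0],[0,0,0],0]]';  python3 - <<'E'
from h import *
s,p,R=pose(); print(s["ft_force"],wj(p),s["joint_positions"].round(2))
c=read_camera("wrist"); cv2.imwrite("pics/w9.png",c["image"])
q=silhouettes("wrist","leg")[0]; uv,P=cloud(c,q["pixels"]);J=wj(P); print(q["p"],[np.percentile(J,a,0).round(1).tolist() for a in(.5,50,99)])
uv,P=cloud(c);J=wj(P); k=(abs(P[:,2]-80)<3)&(uv[:,1]<250); print(np.percentile(J[k],[.5,1],0).round(1))
E
```

```text
t: 17.55
ee_pos: [491.9, 52.1, -0.3]
eef_rot: [3.141, -0.501, 0.075]
ft_force: [0.4, -0.6, -0.4]
width: -0.001
[ 0.38972323 -0.55003419 -0.35150321] [-77.0698264   -3.91577977  -0.31852198] [-0.21  0.37  2.21  1.06  0.16  0.26]
0.76 [[-0.8, -17.4, 26.8], [0.4, -3.2, 51.5], [9.4, 10.5, 56.4]]
[[ -0.7 -47.7  77.1]
 [ -0.6 -47.2  77.2]]
```

View pics/w9.png

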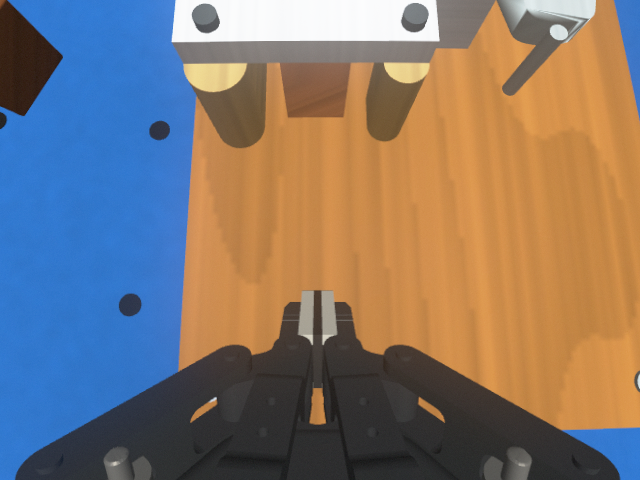

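The foot's small end is flush with the bridge front edge (316,117): face x ≈ 0.4 against the bridge at -0.6. Next is the lever, so I'll measure the knob and plan the approach.

```bash
python3 - <<'E'
from h import *
c=read_camera("top"); uv,P=cloud(c); J=wj(P)
k=(P[:,2]>96)&(P[:,2]<110)&(J[:,1]<-190)&(J[:,1]>-250)&(abs(J[:,0]-80)<50)
print(k.sum(),cv2.minEnclosingCircle(J[k][:,:2].astype(np.float32)),np.median(J[k],0))
s=silhouettes("top","lever_knob"); 
for q in s[:2]: print(q["p"],q["pixel"],wj(atz(c,[q["pixel"]],103)[0]))
print("img centroid by colour:")
im=c["image"]; m=(im.max(2)<60).astype(np.uint8); n,l,st,ce=cv2.connectedComponentsWithStats(m)
for i in range(1,n):
    if 340<ce[i][0]<380 and 190<ce[i][1]<230 and st[i][4]>20: print(ce[i],st[i],wj(atz(c,[ce[i]],100)[0]))
s,p,R=pose()
plan(jw(-80,-10,95),down(JY),4,g=0)
R1=down(JY); p1=jw(-80,-10,95)
plan(jw(-50,-150,90),down(JY+.6),4,p=p1,R=R1,g=50)
plan(jw(80,-220,86),down(JY+np.pi/2),6,p=jw(-50,-150,90),R=down(JY+.6),g=50)
E
```

```text
92 ((76.19245910644531, -219.24017333984375), 12.85627269744873) [  76.22169479 -219.58065645  101.75977838]
0.73 [331.0, 212.5] [  64.35173826 -143.59999466  103.        ]
0.22 [284.9, 151.2] [218.90623614 -41.76238731 103.        ]
img centroid by colour:
[[[1.05,0.15,-2.14],[0.0,-0.125,-0.0],0],[[0.77,0.15,-2.25],[0.0,-0.125,-0.0],0],[[0.48,0.15,-2.33],[0.0,-0.125,-0.0],0],[[0.18,0.15,-2.38],[0.0,-0.125,-0.0],0]]
[[[0.75,3.5,0.13],[-0.0,0.0,-0.15],50],[[0.22,3.57,0.13],[-0.0,0.0,-0.15],50],[[-0.32,3.57,0.13],[-0.0,0.0,-0.15],50],[[-0.85,3.48,0.13],[-0.0,0.0,-0.15],50]]
[[[1.13,2.19,0.07],[-0.0,0.0,-0.162],50],[[0.76,2.34,0.07],[-0.0,0.0,-0.162],50],[[0.38,2.43,0.07],[-0.0,0.0,-0.162],50],[[-0.02,2.46,0.07],[-0.0,0.0,-0.162],50],[[-0.42,2.43,0.07],[-0.0,0.0,-0.162],50],[[-0.8,2.33,0.07],[-0.0,0.0,-0.162],50]]
```

```bash
python3 -m creep '[[[1.05,0.15,-2.14],[0,-0.125,0],0],[[0.77,0.15,-2.25],[0,-0.125,0],0],[[0.48,0.15,-2.33],[0,-0.125,0],0],[[0.18,0.15,-2.38],[0,-0.125,0],0],[[0,0,0],[0,0,0],20],[[0.75,3.5,0.13],[0,0,-0.15],50],[[0.22,3.57,0.13],[0,0,-0.15],55],[[-0.32,3.57,0.13],[0,0,-0.15],55],[[-0.85,3.48,0.13],[0,0,-0.15],55],[[0,0,0],[0,0,0],55]]'
python3 - <<'E'
from h import *
s,p,R=pose(); print(s["t"],s["ft_force"],wj(p),s["eef_rot"],s["joint_positions"].round(2))
plan(jw(76.2,-219.4,84),down(JY+np.pi/2-.04),6,g=55)
E
```

```text
t: 19.0
ee_pos: [534.2, -75.3, 59.3]
eef_rot: [3.086, -0.172, 0.709]
ft_force: [-0.4, 0.7, 0.8]
width: 0.555
19.0 [-0.39984396  0.68944119  0.78696883] [ -44.67979062 -134.19213497   59.29525887] [ 3.08580614 -0.17230706  0.70876467] [-0.43  0.42  1.76  0.18  0.85  0.33]
[[[0.85,2.35,-0.14],[0.022,-0.023,-0.15],55],[[0.48,2.44,-0.21],[0.022,-0.023,-0.15],55],[[0.11,2.48,-0.27],[0.022,-0.023,-0.15],55],[[-0.27,2.46,-0.32],[0.022,-0.023,-0.15],55],[[-0.65,2.39,-0.36],[0.022,-0.023,-0.15],55],[[-1.0,2.25,-0.39],[0.022,-0.023,-0.15],55]]
```

```bash
python3 -m creep '[[[0.5,0,-3.2],[0,0,0],55],[[0.85,2.35,0],[0.022,-0.023,-0.15],55],[[0.48,2.44,0],[0.022,-0.023,-0.15],55],[[0.11,2.48,0],[0.022,-0.023,-0.15],55],[[-0.27,2.46,0],[0.022,-0.023,-0.15],55],[[-0.65,2.39,0],[0.022,-0.023,-0.15],55],[[-1.2,2.25,0],[0.022,-0.023,-0.15],55],[[0,0,0],[0,0,0],55]]'
python3 - <<'E'
from h import *
s,p,R=pose(); print(s["t"],s["ft_force"],wj(p),s["eef_rot"],s["joint_positions"].round(2),s["width"])
c=read_camera("wrist"); cv2.imwrite("pics/w10.png",c["image"])
uv,P=cloud(c); J=wj(P); k=(P[:,2]>97)&(P[:,2]<108)&(J[:,1]<-190)&(abs(J[:,0]-76)<30)
print(k.sum(),cv2.minEnclosingCircle(J[k][:,:2].astype(np.float32)) if k.any() else 0)
plan(jw(76.2,-219.4,84),down(JY+np.pi/2-.04),2,g=55)
E
```

```text
t: 20.0
ee_pos: [661.2, -148.4, 98.9]
eef_rot: [-3.137, 0.0, 1.608]
ft_force: [-0.6, -0.2, 1.0]
width: 0.548
20.0 [-0.56802515 -0.19144659  0.99580061] [  76.31619465 -216.80336836   98.86401066] [-3.13741384e+00  2.38381512e-04  1.60836367e+00] [-0.39  0.73  1.09 -0.    1.32 -0.43] 0.5478088486737549
1715 ((77.18153381347656, -218.29310607910156), 12.803983688354492)
[[[-0.15,0.04,0.76],[-0.002,-0.0,-0.0],55],[[-0.15,0.04,0.76],[-0.002,-0.0,-0.0],55]]
```

View pics/w10.png

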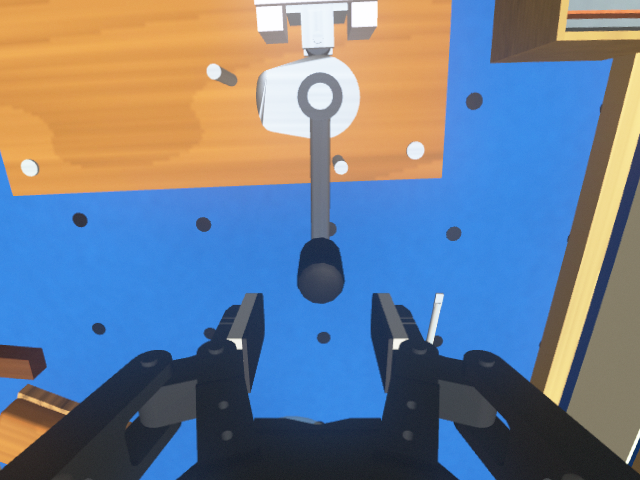

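The knob (320,282) is centred between the fingers. Descending around it and closing to a loose cage.

```bash
python3 -m creep '[[[-0.15,-0.06,1.5],[0,0,0],55],[[0,0,2.4],[0,0,0],55],[[0,0,2.2],[0,0,0],55],[[0,0,1.2],[0,0,0],55],[[0,0,0],[0,0,0],40],[[0,0,0],[0,0,0],37],[[0,0,0],[0,0,0],37],[[0,0,0],[0,0,0],37]]' 30
python3 - <<'E'
from h import *
s,p,R=pose(); print(s["t"],s["ft_force"],wj(p),s["eef_rot"],s["joint_positions"].round(2),s["width"])
c=read_camera("wrist"); cv2.imwrite("pics/w11.png",c["image"])
E
```

```text
t: 21.05
ee_pos: [660.1, -150.9, 28.1]
eef_rot: [-3.139, 0.001, 1.609]
ft_force: [0.3, -1.5, 0.5]
width: 0.365
21.05 [ 0.29652553 -1.5152467   0.48071865] [  75.05403999 -219.19127491   28.13282672] [-3.13895086e+00  1.12998239e-03  1.60875924e+00] [-0.4   0.8   1.16 -0.    1.18 -0.43] 0.3653650130879313
```

View pics/w11.png

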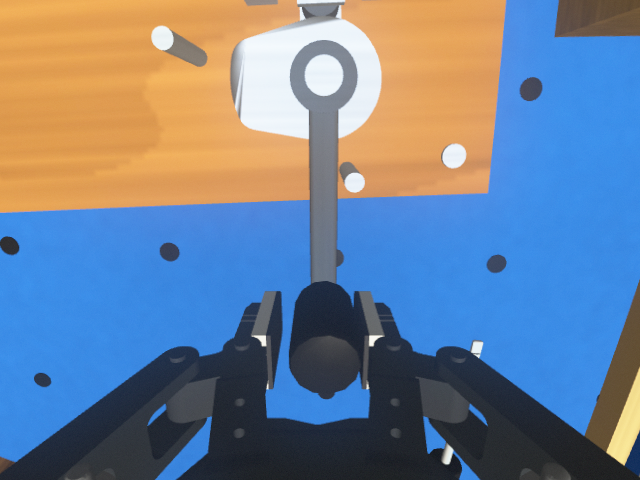

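Caged around the knob. Now swinging it clockwise along the arc in 0.12 rad rows.

```bash
python3 -m creep '[[[0.03,-0.6,0],[0,0,0.06],37],[[0.07,-1.14,0],[0,0,0.12],37],[[0.07,-1.14,0],[0,0,0.12],37],[[0.07,-1.14,0],[0,0,0.12],37],[[0.07,-1.14,0],[0,0,0.12],37],[[0.07,-1.14,0],[0,0,0.12],37],[[0.07,-1.14,0],[0,0,0.12],37]]'
python3 - <<'E'
from h import *
s,p,R=pose(); j=wj(p); d=j-[80.2,-124.4,0]; print(s["t"],s["ft_force"],j,"theta",np.arctan2(-d[0],-d[1]),"r",np.hypot(d[0],d[1]),"tool",JY+np.pi/2-s["eef_rot"][2],s["width"])
c=read_camera("wrist"); cv2.imwrite("pics/w12.png",c["image"])
E
```

```text
t: 21.98
ee_pos: [592.5, -125.8, 28.3]
eef_rot: [3.14, 0.002, 0.825]
ft_force: [5.8, -0.5, -2.1]
width: 0.365
21.975 [ 5.83841192 -0.4509908  -2.07225928] [   9.61028531 -189.02634859   28.33298417] theta 0.829472100692561 r 95.70513441086122 tool 0.8232537629763323 0.3651470045438759
```

View pics/w12.png

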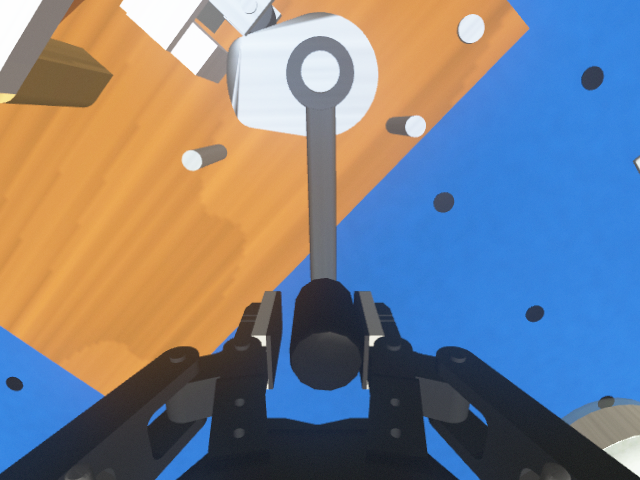

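It's tracking well at θ ≈ 0.83. Continuing to the stop.

```bash
python3 -m creep '[[[0.07,-1.14,0],[0,0,0.12],37],[[0.07,-1.14,0],[0,0,0.12],37],[[0.07,-1.14,0],[0,0,0.12],37],[[0.07,-1.14,0],[0,0,0.12],37],[[0.07,-1.14,0],[0,0,0.12],37],[[0.07,-1.14,0],[0,0,0.12],37],[[0.03,-0.57,0],[0,0,0.06],37],[[0,0,0],[0,0,0],37]]'
python3 - <<'E'
from h import *
s,p,R=pose(); j=wj(p); d=j-[80.2,-124.4,0]; print(s["t"],s["ft_force"],j,"theta",np.arctan2(-d[0],-d[1]),"r",np.hypot(d[0],d[1]),"tool",JY+np.pi/2-s["eef_rot"][2],s["width"])
E
```

```text
t: 23.02
ee_pos: [561.3, -60.0, 28.1]
eef_rot: [3.141, 0.003, 0.051]
ft_force: [0.6, 0.3, 0.1]
width: 0.368
23.025 [0.55814434 0.31075254 0.0760069 ] [ -16.46114365 -120.97912962   28.13452848] theta 1.6061718990004379 r 96.72165758848247 tool 1.5969256199728292 0.36847847214310053
```

```bash
python3 -m creep '[[[0,-0.4,0],[0,0,0.04],37],[[0,-0.3,0],[0,0,0.03],37],[[0,0,0],[0,0,0],37]]'; python3 -m creep '[[[0,-0.25,0],[0,0,0.02],37],[[0,0,0],[0,0,0],37]]'
python3 - <<'E'
from h import *
s,p,R=pose(); j=wj(p); d=j-[80.2,-124.4,0]; print(s["t"],s["ft_force"],j,"theta",np.arctan2(-d[0],-d[1]),"r",np.hypot(d[0],d[1]))
c=read_camera("wrist"); cv2.imwrite("pics/w13.png",c["image"])
E
```

```text
t: 23.4
ee_pos: [561.1, -53.1, 28.0]
eef_rot: [3.14, 0.003, -0.02]
ft_force: [1.0, -1.9, 0.4]
width: 0.371
t: 23.65
ee_pos: [561.4, -52.2, 28.0]
eef_rot: [3.138, 0.002, -0.041]
ft_force: [1.5, -12.0, -1.2]
width: 0.371
23.65 [  1.49967824 -11.98992084  -1.16758394] [ -15.79984132 -113.23979949   28.00563636] theta 1.686529112869711 r 96.64636366178043
```

View pics/w13.png

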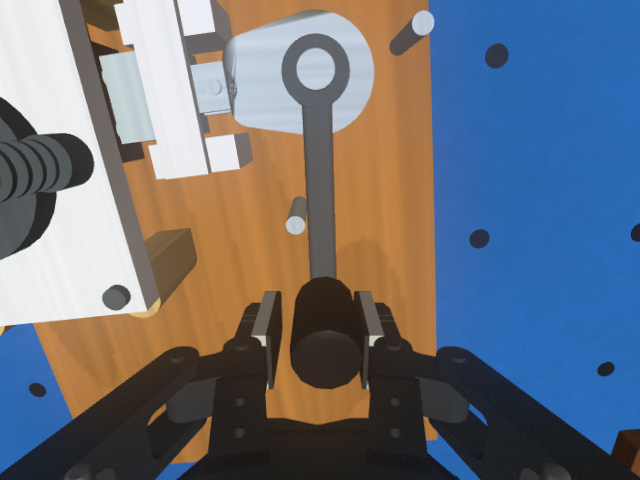

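The lever arm rests on its stop pin (297,215), and the force rose to 12 N without motion. Releasing now: centre, open and lift.

```bash
python3 -m creep '[[[0,0.4,0],[0,0,0],45],[[0,0,0],[0,0,0],55],[[0,0,0],[0,0,0],55],[[0,0,-2],[0,0,0],55],[[0,0,-4],[0,0,0],55],[[0,0,-4],[0,0,0],55],[[-3,0,-3],[0,0,0],55],[[-4,0,-2],[0,0,0],55],[[-4,0,0],[0,0,0],55],[[-2,0,0],[0,0,0],55],[[0,0,0],[0,0,0],55]]'
python3 - <<'E'
from h import *
s,p,R=pose(); print(s["t"],s["ft_force"],wj(p))
c=read_camera("wrist"); cv2.imwrite("pics/w14.png",c["image"])
uv,P=cloud(c); J=wj(P); k=(P[:,2]>97)&(P[:,2]<108)&(J[:,1]<-90)&(J[:,1]>-145)&(abs(J[:,0]+15)<30)
if k.any(): a=cv2.minEnclosingCircle(J[k][:,:2].astype(np.float32)); d=np.array(a[0])-[80.2,-124.4]; print(a,np.arctan2(-d[0],-d[1]))
q=silhouettes("wrist","leg")
if q: uv,P=cloud(c,q[0]["pixels"]);J=wj(P); print(q[0]["p"],[np.percentile(J,a,0).round(1).tolist() for a in(1,50,99)])
c=read_camera("top"); cv2.imwrite("pics/t14.png",cv2.resize(c["image"][150:350,200:400],None,fx=3,fy=3,interpolation=cv2.INTER_CUBIC))
uv,P=cloud(c); J=wj(P); k=(P[:,2]>97)&(P[:,2]<108)&(J[:,1]<-90)&(J[:,1]>-145)&(abs(J[:,0]+15)<30)
if k.any(): a=cv2.minEnclosingCircle(J[k][:,:2].astype(np.float32)); d=np.array(a[0])-[80.2,-124.4]; print(a,np.arctan2(-d[0],-d[1]))
E
```

```text
t: 25.08
ee_pos: [430.9, -48.8, 178.7]
eef_rot: [3.14, 0.003, -0.041]
ft_force: [0.7, 0.2, 0.6]
width: 0.554
25.075 [0.70113913 0.15148503 0.56880937] [-145.63511012  -99.74444478  178.68947843]
((-14.747708320617676, -116.6568603515625), 12.982259750366211) 1.6521678762291288
0.83 [[-0.7, -14.3, 17.6], [0.2, -2.2, 47.5], [7.5, 14.8, 68.6]]
((-14.964688301086426, -117.94391632080078), 12.361672401428223) 1.638533704076609
```

View pics/w14.png

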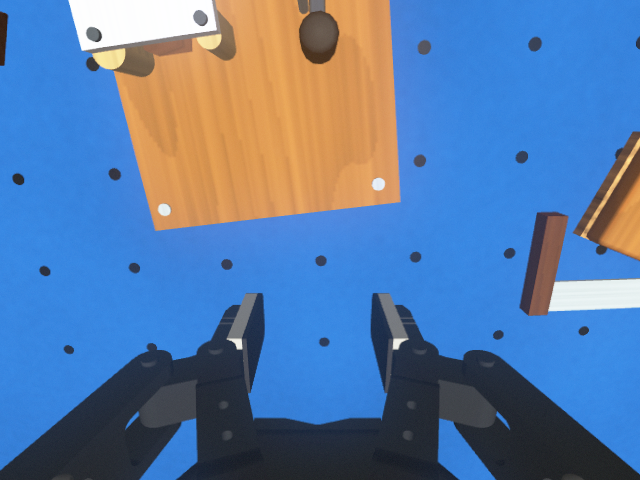

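View pics/t14.png

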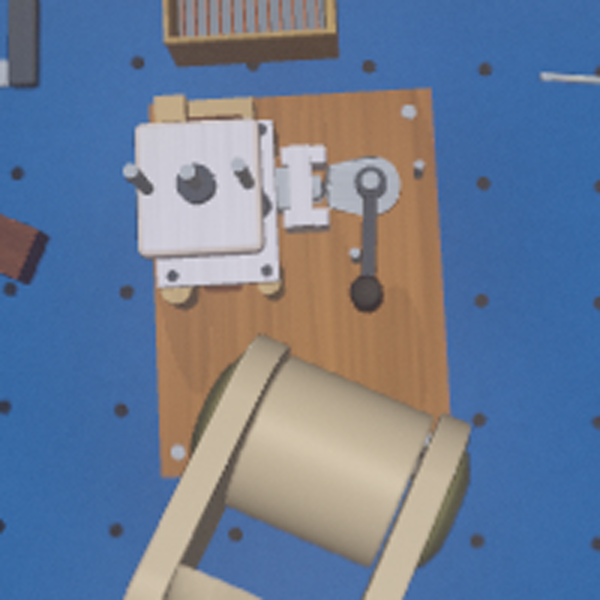

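The lever stays at about 1.65 after release. One closer look at the mouth will confirm the foot sits against the fence.

```bash
python3 -m creep '[[[0,-2.4,1.5],[0,0.08,-0.03],55],[[0,-2.4,1.5],[0,0.08,-0.03],55],[[0,-2.4,1.5],[0,0.08,-0.03],55],[[0,-2.4,1.5],[0,0.08,-0.03],55],[[0,0,0],[0,0,0],55],[[0,0,0],[0,0,0],55]]'
python3 - <<'E'
from h import *
s,p,R=pose(); print(s["t"],s["ft_force"],wj(p),s["eef_rot"])
c=read_camera("wrist"); cv2.imwrite("pics/w15.png",cv2.resize(c["image"][0:240,160:480],None,fx=2.5,fy=2.5,interpolation=cv2.INTER_CUBIC))
q=silhouettes("wrist","leg"); uv,P=cloud(c,q[0]["pixels"]);J=wj(P); print(q[0]["p"],len(J),[np.percentile(J,a,0).round(1).tolist() for a in(2,50,98)])
uv,P=cloud(c);J=wj(P); k=(abs(P[:,2]-68)<3)&(J[:,0]>-13)&(J[:,0]<0)
for lo,hi in((15,50),(-50,-25)):
    m=k&(J[:,1]>lo)&(J[:,1]<hi); print(m.sum(),np.percentile(J[m][:,1],[1,99]))
# foot face: points with x within 3 of 0 and z 28..52
E
```

```text
t: 25.98
ee_pos: [439.0, 46.3, 119.1]
eef_rot: [3.121, -0.316, 0.083]
ft_force: [0.0, 0.1, 0.0]
width: 0.546
25.975 [0.01237683 0.06897229 0.01818749] [-130.19900217   -5.57618977  119.09521991] [ 3.12053847 -0.3158311   0.08318978]
0.9 946 [[-0.7, -13.8, 18.3], [0.0, 0.4, 48.6], [6.4, 14.1, 56.1]]
610 [23.36120942 47.58199999]
311 [-46.98480996 -28.84004968]
```

View pics/w15.png

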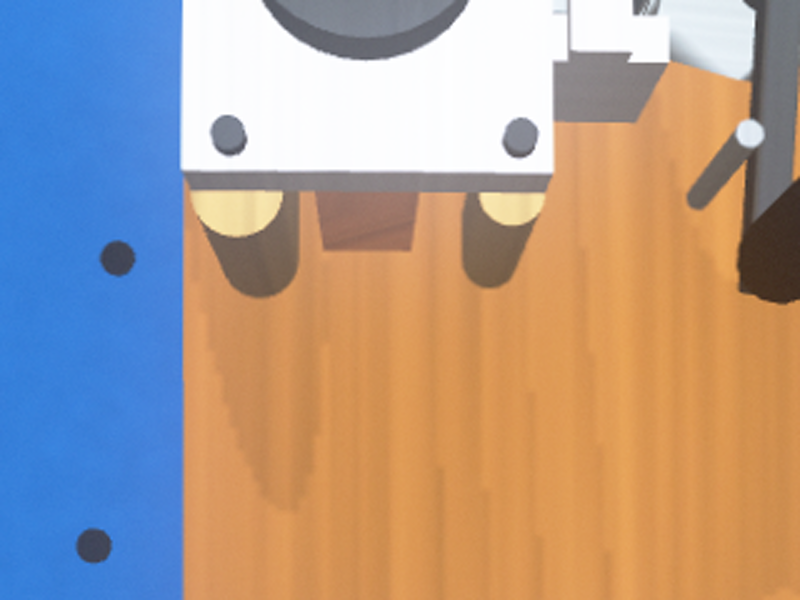

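The foot's small face has moved over to y ≈ 0.2 (it was -3.4 before clamping), so it is against the fence. It is still flush at x ≈ 0. Handing in.

```bash
python3 -c "
from bench import ctrl
print(ctrl.close_job())"
```

```text
the job is handed in; nothing more can be done
None
```

The tapered foot is in the drilling jig, square end against the stop. The cam lever rests at the end of its travel with the jaw closed, and I let go and handed the job in at about 26 s. No verdict was reported.

- **Loading:** I laid the foot on the base in front of the bridge, started its head about 20 mm into the channel, then pushed from the small end with tilted, closed fingers. At the stop the push force rose to about 23 N with no further motion.
- **Lever:** I swung it clockwise with the fingers loosely around the knob until it met its stop pin, where the force reached 12 N with no motion.

**Last checks, after letting go:**
- The lever measured 1.64 rad (top camera) and 1.65 rad (wrist camera).
- The foot's small end was flush with the bridge front, at jig x ≈ 0.
- The foot's centre had shifted from y ≈ -3.4 to about 0.2 mm, so it lies against the fence to within about 1 mm.
- The hand was clear of everything, with no force on the wrist. I moved nothing but the foot and the lever.

**What disagreed:** the cameras showed the real fingertips about 41 mm short of the reported TCP. The first grip therefore held only the top few mm of the foot, and the first push passed over it without touching. I corrected for the offset and repeated the push.

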